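Pack the grooving combs in their fitted case

TASK

Lift the wooden smoothing float out of the open comb case and lay it flat on the middle of the plaster ware board first. Then set every grooving comb on the table into a bank of matching fins in the case (fine combs in the fine banks, coarse in the coarse, any free one), pushed fully down so that its fins sit between the bank's fins and it stands square. Finally lower the hinged lid gently until it is fully closed, without letting it slam, and leave the bowl, jar and mug where they stand.

Things in the scene. Friction and masses are not known exactly. Their poses are not given: they have to be found in the camera images.
- case: Base of a plywood case, fixed to the table, 110 mm deep (its x) by 304 mm wide (its y), walls 26 mm high and 6 mm thick. Origin: middle of its underside, on the table; x points away from the robot, to the hinge side. The hinge line runs along its y at x = +55 mm, 26 mm above the table.
- lid (a joint): Lid angle, rad: 0 closed, grows opening (starts 1.6 to 1.9, standing up at the far side). Stiff hinge: stays where left, 2 to 4 N at the lip moves it. Deep shell with skirts: closed, its 6 mm top reaches 110 mm from the hinge line towards the robot, outside face 50 mm above the hinge line. Push it over from behind (far side) near the lip, then press down. A comb not fully down blocks it.
- lid_lip (a point): Middle of the free edge of the lid's lip (it sticks 18 mm out of the lid's free side in line with its top, 90 mm wide, 6 mm thick). Closed, it lies 128 mm from the hinge line towards the robot and 47 mm above it. Axes turn with the lid.
- fine_a_c (a point): Fine grooving comb, 57 mm tall, 120 g, on its fin tips: 4 aluminium fins 4 mm thick, 13 mm pitch, 54 mm long (own x), under a plate 38 (x) x 48 mm whose top is 27 mm above the tips; on it a wooden grip bar 38 (x) x 16 (y) x 30 mm tall to pinch across y, tips just above the plate. Seen from above, fin ends show beyond the plate. Point: its centre, 28.5 mm above the tips. May be turned end for end. May be absent.
- fine_b_c (a point): Fine grooving comb, 57 mm tall, 120 g, on its fin tips: 4 aluminium fins 4 mm thick, 13 mm pitch, 54 mm long (own x), under a plate 38 (x) x 48 mm whose top is 27 mm above the tips; on it a wooden grip bar 38 (x) x 16 (y) x 30 mm tall to pinch across y, tips just above the plate. Seen from above, fin ends show beyond the plate. Point: its centre, 28.5 mm above the tips. May be turned end for end. May be absent.
- coarse_a_c (a point): Coarse grooving comb, 57 mm tall, 120 g, on its fin tips: 3 aluminium fins 8 mm thick, 19 mm pitch, 54 mm long (own x), under a plate 38 (x) x 48 mm whose top is 27 mm above the tips; on it a wooden grip bar 38 (x) x 16 (y) x 30 mm tall to pinch across y, tips just above the plate. Seen from above, fin ends show beyond the plate. Point: its centre, 28.5 mm above the tips. May be turned end for end. May be absent.
- coarse_b_c (a point): Coarse grooving comb, 57 mm tall, 120 g, on its fin tips: 3 aluminium fins 8 mm thick, 19 mm pitch, 54 mm long (own x), under a plate 38 (x) x 48 mm whose top is 27 mm above the tips; on it a wooden grip bar 38 (x) x 16 (y) x 30 mm tall to pinch across y, tips just above the plate. Seen from above, fin ends show beyond the plate. Point: its centre, 28.5 mm above the tips. May be turned end for end. May be absent.
- fine_bank_a: Fixed white fin bank in the case: 5 fins 4 mm thick, 13 mm pitch, 54 mm long (own x), 18 mm high on a 5 mm base; low end lips leave a comb 8 mm play along x. Origin: middle of its underside, 6 mm above the table. 4 banks stand 72 mm apart in a changing order. A seated fine comb has its tips on the base, 2.5 mm play across, its centre point 33.5 mm above this origin.
- fine_bank_b: Fixed white fin bank in the case: 5 fins 4 mm thick, 13 mm pitch, 54 mm long (own x), 18 mm high on a 5 mm base; low end lips leave a comb 8 mm play along x. Origin: middle of its underside, 6 mm above the table. 4 banks stand 72 mm apart in a changing order. A seated fine comb has its tips on the base, 2.5 mm play across, its centre point 33.5 mm above this origin.
- coarse_bank_a: Fixed white fin bank in the case: 4 fins 6 mm thick, 19 mm pitch, 54 mm long (own x), 18 mm high on a 5 mm base; low end lips leave a comb 8 mm play along x. Origin: middle of its underside, 6 mm above the table. 4 banks stand 72 mm apart in a changing order. A seated coarse comb has its tips on the base, 2.5 mm play across, its centre point 33.5 mm above this origin.
- coarse_bank_b: Fixed white fin bank in the case: 4 fins 6 mm thick, 19 mm pitch, 54 mm long (own x), 18 mm high on a 5 mm base; low end lips leave a comb 8 mm play along x. Origin: middle of its underside, 6 mm above the table. 4 banks stand 72 mm apart in a changing order. A seated coarse comb has its tips on the base, 2.5 mm play across, its centre point 33.5 mm above this origin.
- float_c (a point): Point in the middle of a dark wooden smoothing float (20 mm above its underside), 100 g: a flat blade 230 mm long (own x), 40 mm wide, 14 mm thick, and on its middle an upright square knob 26 x 26 mm, sides along its own x and y, from 14 to 54 mm above the underside. It starts lying knob up across the fin tops in the case, underside 29 mm above the table, blade along the case's y.
- board: Plaster ware board, fixed on the table to the left, 270 mm (own x) by 130 mm by 15 mm thick. Origin: middle of its underside, on the table.
- bowl_c (a point): Bystander: ceramic bowl, 120 mm across, 50 mm high; this point is 25 mm up its middle.
- jar_c (a point): Bystander: white glaze jar, 60 mm across, 85 mm high; this point is 42 mm up its middle.
- mug_c (a point): Bystander: terracotta mug, 76 mm across, 85 mm high; this point is 42 mm up its middle.
Mind the look-alikes: they are no part of the job. What is shaped like the part that bears coarse_a_c but pink is not meant. What is shaped like the part that bears fine_b_c but orange is not meant.

How it is judged:
On the way, in this order (a step that is already met when the one before it is completed fails the run):
1. the float lies released on the ware board, the lid still open (x of float_c in the frame of board between -0.07 and 0.07 m and y of float_c in the frame of board between -0.055 and 0.055 m and z of float_c in the frame of board between 0.03 and 0.04 m and contact force between the fingers and float below 0.2 N and value of joint lid above 0.8 rad), for 0.2 s.
2. every comb is seated in a matching bank and released, the lid still open (((x of fine_a_c in the frame of fine_bank_a between -0.013 and 0.013 m and y of fine_a_c in the frame of fine_bank_a between -0.005 and 0.005 m and z of fine_a_c in the frame of fine_bank_a between 0.03 and 0.037 m and angle between the x axis of fine_a_c and the x axis of fine_bank_a, either way round below 0.15 rad and angle between fine_a_c's own z axis and vertical below 0.1 rad) or (x of fine_a_c in the frame of fine_bank_b between -0.013 and 0.013 m and y of fine_a_c in the frame of fine_bank_b between -0.005 and 0.005 m and z of fine_a_c in the frame of fine_bank_b between 0.03 and 0.037 m and angle between the x axis of fine_a_c and the x axis of fine_bank_b, either way round below 0.15 rad and angle between fine_a_c's own z axis and vertical below 0.1 rad)) and ((x of fine_b_c in the frame of fine_bank_a between -0.013 and 0.013 m and y of fine_b_c in the frame of fine_bank_a between -0.005 and 0.005 m and z of fine_b_c in the frame of fine_bank_a between 0.03 and 0.037 m and angle between the x axis of fine_b_c and the x axis of fine_bank_a, either way round below 0.15 rad and angle between fine_b_c's own z axis and vertical below 0.1 rad) or (x of fine_b_c in the frame of fine_bank_b between -0.013 and 0.013 m and y of fine_b_c in the frame of fine_bank_b between -0.005 and 0.005 m and z of fine_b_c in the frame of fine_bank_b between 0.03 and 0.037 m and angle between the x axis of fine_b_c and the x axis of fine_bank_b, either way round below 0.15 rad and angle between fine_b_c's own z axis and vertical below 0.1 rad)) and ((x of coarse_a_c in the frame of coarse_bank_a between -0.013 and 0.013 m and y of coarse_a_c in the frame of coarse_bank_a between -0.005 and 0.005 m and z of coarse_a_c in the frame of coarse_bank_a between 0.03 and 0.037 m and angle between the x axis of coarse_a_c and the x axis of coarse_bank_a, either way round below 0.15 rad and angle between coarse_a_c's own z axis and vertical below 0.1 rad) or (x of coarse_a_c in the frame of coarse_bank_b between -0.013 and 0.013 m and y of coarse_a_c in the frame of coarse_bank_b between -0.005 and 0.005 m and z of coarse_a_c in the frame of coarse_bank_b between 0.03 and 0.037 m and angle between the x axis of coarse_a_c and the x axis of coarse_bank_b, either way round below 0.15 rad and angle between coarse_a_c's own z axis and vertical below 0.1 rad)) and ((x of coarse_b_c in the frame of coarse_bank_a between -0.013 and 0.013 m and y of coarse_b_c in the frame of coarse_bank_a between -0.005 and 0.005 m and z of coarse_b_c in the frame of coarse_bank_a between 0.03 and 0.037 m and angle between the x axis of coarse_b_c and the x axis of coarse_bank_a, either way round below 0.15 rad and angle between coarse_b_c's own z axis and vertical below 0.1 rad) or (x of coarse_b_c in the frame of coarse_bank_b between -0.013 and 0.013 m and y of coarse_b_c in the frame of coarse_bank_b between -0.005 and 0.005 m and z of coarse_b_c in the frame of coarse_bank_b between 0.03 and 0.037 m and angle between the x axis of coarse_b_c and the x axis of coarse_bank_b, either way round below 0.15 rad and angle between coarse_b_c's own z axis and vertical below 0.1 rad)) and contact force between the fingers and fine_a below 0.2 N and contact force between the fingers and fine_b below 0.2 N and contact force between the fingers and coarse_a below 0.2 N and contact force between the fingers and coarse_b below 0.2 N and value of joint lid above 0.8 rad), for 0.2 s.
At the end, for the whole second after the job is handed in: Lid within 0.05 rad of closed; each comb down in a bank of its kind (height within 3.5 mm, 5 mm across and 13 mm along the fins, yaw 0.15 rad, tilt 0.1 rad); float still, flat on the board, centre within 70 mm along and 55 mm across of its middle (((x of fine_a_c in the frame of fine_bank_a between -0.013 and 0.013 m and y of fine_a_c in the frame of fine_bank_a between -0.005 and 0.005 m and z of fine_a_c in the frame of fine_bank_a between 0.03 and 0.037 m and angle between the x axis of fine_a_c and the x axis of fine_bank_a, either way round below 0.15 rad and angle between fine_a_c's own z axis and vertical below 0.1 rad) or (x of fine_a_c in the frame of fine_bank_b between -0.013 and 0.013 m and y of fine_a_c in the frame of fine_bank_b between -0.005 and 0.005 m and z of fine_a_c in the frame of fine_bank_b between 0.03 and 0.037 m and angle between the x axis of fine_a_c and the x axis of fine_bank_b, either way round below 0.15 rad and angle between fine_a_c's own z axis and vertical below 0.1 rad)) and ((x of fine_b_c in the frame of fine_bank_a between -0.013 and 0.013 m and y of fine_b_c in the frame of fine_bank_a between -0.005 and 0.005 m and z of fine_b_c in the frame of fine_bank_a between 0.03 and 0.037 m and angle between the x axis of fine_b_c and the x axis of fine_bank_a, either way round below 0.15 rad and angle between fine_b_c's own z axis and vertical below 0.1 rad) or (x of fine_b_c in the frame of fine_bank_b between -0.013 and 0.013 m and y of fine_b_c in the frame of fine_bank_b between -0.005 and 0.005 m and z of fine_b_c in the frame of fine_bank_b between 0.03 and 0.037 m and angle between the x axis of fine_b_c and the x axis of fine_bank_b, either way round below 0.15 rad and angle between fine_b_c's own z axis and vertical below 0.1 rad)) and ((x of coarse_a_c in the frame of coarse_bank_a between -0.013 and 0.013 m and y of coarse_a_c in the frame of coarse_bank_a between -0.005 and 0.005 m and z of coarse_a_c in the frame of coarse_bank_a between 0.03 and 0.037 m and angle between the x axis of coarse_a_c and the x axis of coarse_bank_a, either way round below 0.15 rad and angle between coarse_a_c's own z axis and vertical below 0.1 rad) or (x of coarse_a_c in the frame of coarse_bank_b between -0.013 and 0.013 m and y of coarse_a_c in the frame of coarse_bank_b between -0.005 and 0.005 m and z of coarse_a_c in the frame of coarse_bank_b between 0.03 and 0.037 m and angle between the x axis of coarse_a_c and the x axis of coarse_bank_b, either way round below 0.15 rad and angle between coarse_a_c's own z axis and vertical below 0.1 rad)) and ((x of coarse_b_c in the frame of coarse_bank_a between -0.013 and 0.013 m and y of coarse_b_c in the frame of coarse_bank_a between -0.005 and 0.005 m and z of coarse_b_c in the frame of coarse_bank_a between 0.03 and 0.037 m and angle between the x axis of coarse_b_c and the x axis of coarse_bank_a, either way round below 0.15 rad and angle between coarse_b_c's own z axis and vertical below 0.1 rad) or (x of coarse_b_c in the frame of coarse_bank_b between -0.013 and 0.013 m and y of coarse_b_c in the frame of coarse_bank_b between -0.005 and 0.005 m and z of coarse_b_c in the frame of coarse_bank_b between 0.03 and 0.037 m and angle between the x axis of coarse_b_c and the x axis of coarse_bank_b, either way round below 0.15 rad and angle between coarse_b_c's own z axis and vertical below 0.1 rad)) and x of float_c in the frame of board between -0.07 and 0.07 m and y of float_c in the frame of board between -0.055 and 0.055 m and z of float_c in the frame of board between 0.03 and 0.04 m and value of joint lid below 0.05 rad and linear speed of float below 0.02 m/s); the robot touches nothing.
It fails at once if the lid slams: it swings shut faster than 3.5 rad/s (velocity of joint lid below -3.5 rad/s).
It fails at once if the bowl, jar or mug is moved more than 40 mm (distance of any of bowl_c, jar_c, mug_c from where it was at the start of the episode above 0.04 m).
Of fine_a, fine_b, coarse_a, coarse_b only 3 to 4 are there at a start; the rules pass over those that are not, and their reading is None.
At some moment in a run one of fine_a, fine_b, coarse_a, coarse_b may be knocked a few centimetres aside while the robot is not near it.
It also fails if it takes over 210 s, if anything falls off the work surface, if the arm or the gripper's body presses on something with over 40 N, if the wrist force passes 120 N, or if a joint passes its speed limit or range.

ROBOT

A 6-joint arm with a two-finger parallel gripper is mounted at the origin on the work surface. World frame = base frame: x ahead of the robot, y to its left, z up, the work surface at z = 0. Lengths are in m, angles in rad, forces in N, time in s.
With the tool pointing down it reaches from about 0.275 to 0.875 m from the base axis. Payload 12.5 kg.
Tool frame: the origin (TCP) lies midway between the tips of the shut fingers; the grasp point (between the pads) lies 19 mm behind it; z points along the fingers, y is the direction in which the jaws open and shut (so a half turn about z gives the same grasp; the last joint's range is limited). The gripper opens to 85 mm and grips with 20 to 120 N. Pads are 22 mm wide; open, the fingers measure 114 mm over their backs; the gripper's body (76 mm by 85 mm) begins 54 mm behind the grasp point. The pads swing forward as they close: fully open they stand 13 mm farther back than shut.
Start: joints at [-1.408, 0.351, 1.652, -0, 1.139, -0.085], TCP at [0.135, -0.533, 0.231] pointing down, gripper open.
Joint ranges: [-2.75, 2.75], [-0.79, 2.1], [0.01, 2.65], [-1.57, 4.71], [0.07, 3.14], [-2.87, 2.87]. Speed limits (rad/s): [2.22, 2.22, 2.79, 3.14, 3.14, 3.14].

INTERFACE

Orientations are given as a unit quaternion [w, x, y, z].
In Python, from rig import ctrl, optics gives the robot as it stands.
- The arm moves only by the tool send_rows, never from a script. Its argument "series" is a list of rows, each an object with "xyz": the shift along the tool's x, y, z in m, a list of three; "yaw": the turn about the tool's z in degrees; "jaw": the opening, from -1 (shut) to 1 (fully open). A call has 1 to 12 rows; each row shifts and turns the commanded pose from where the row before left it, along the tool's axes as they then stand; what a row does not reach is not made up. A row lasts 1/8 s, in which the tool goes at most 62.5 mm and 10.7 degrees, less where a joint would pass 70% of its speed; a pose out of reach is approached as far as the arm can. A call with a gripper value outside its range is refused whole. The fingers move at their own pace and stop on an object; "grip_force" is the grip in N (left out, the last holds). Time passes only in rows, so rows that do not move let the fingers close. It gives the time, the measured TCP pose, the force and the opening at its end, in the units of the state.
- ctrl.sense(): the state, without advancing time (a new reading comes with each control period).
- optics.read_camera(name): name is "side" or "top" or "wrist"; returns a dict with "pixels" (480x640x3 uint8, red, green, blue), "z_map" (480x640 float32, m along the optical axis (not along the pixel's ray), 0 where there is no reading), "mtx" (3x3 intrinsics, pixels), "extrinsics" (4x4, takes a point from world to camera coordinates). Camera axes: x right, y up, looking along -z (the intrinsics and any distortion apply to the point x, -y, -z); pixel columns grow to the right and rows downward; lengths in m; the calibration is good to about 2 mm. A picture is of the moment at which its call begins.
- ctrl.hand_in(): hands the job in, once; it reports no verdict.
Trained networks look in a picture, given as the dict that the camera call returned (one of the last four; its "shot" number tells which), for a name from the list of things; names that differ only in an ending like _2 or _b are one class to them, and where a whole thing is asked for, a point or a joint stands for the part that bears it (a point fixed in the world has none). Each returns a list of dicts, best first, with "p" (0 to 1); they miss things now and then, are a little off and sometimes report something else, mostly with a low value. They report only what shows in the picture. A call takes as long as a camera call. They do not tell look-alikes from the thing itself.
- optics.look_for(picture, name): "position" ([row, column] in pixels, amid what is visible of it).
The state is a dict: "t": time; "joint_positions": joint angles; "joint_vel": joint speeds; "tau": joint torques, N m; "tcp_pos": TCP position; "eef_rot": TCP orientation; "force": force on the tool from outside, world axes, zero at the start; "torque": the same for the moment, N m; "width": opening from 0.0 (shut) to 1.0 (fully open).
Only numpy, scipy, OpenCV 4.12 (cv2) and the standard library are available. Lean on these libraries where they do the work, as an engineer would, in place of code of your own. Each camera call takes 0.05 s, during which the arm holds its last target.

## Working session

There is one attempt and no reset: what is moved stays moved. The work goes in short steps, Python scripts to look and compute and a tool call to move; the robot and the scene stay as the last step left them, time stands still between calls to the robot, and variables do not carry over. Pictures are saved under pics/ and viewed, and the job is handed in when it is done.

Besides the shell and the picture viewer there is one more tool, called after "Call:" by a JSON object that holds its "name" and its "arguments". send_rows: Moves the arm, as the interface text tells. Its arguments: {"type":"object","properties":{"series":{"type":"array"},"grip_force":{"type":"number"}},"required":["series"]}

```bash
ls; mkdir -p pics; cat > h.py <<'E'
import numpy as np,cv2
from rig import ctrl,optics
def cam(n,save=None):
    p=optics.read_camera(n)
    if save: cv2.imwrite('pics/'+save+'.png',cv2.cvtColor(p['pixels'],cv2.COLOR_RGB2BGR))
    return p
def world(p):
    z=p['z_map'];K=p['mtx'];h,w=z.shape
    c,r=np.meshgrid(np.arange(w),np.arange(h))
    x=(c-K[0,2])/K[0,0]*z;y=(r-K[1,2])/K[1,1]*z
    P=np.stack([x,-y,-z,np.ones_like(z)],-1)
    W=P@np.linalg.inv(p['extrinsics']).T
    W[z==0]=np.nan
    return W[...,:3]
def proj(p,X):
    q=p['extrinsics']@np.r_[X,1];K=p['mtx']
    x,y,z=q[0],-q[1],-q[2]
    return K[1,1]*y/z+K[1,2],K[0,0]*x/z+K[0,2]
E
python3 - <<'E'
from h import *
for n in ['top','side','wrist']:
    p=cam(n,n+'0'); print(n,p.keys(),p['mtx'].tolist(),np.linalg.inv(p['extrinsics']).round(3).tolist())
    if n=='top': np.savez('top0.npz',W=world(p),px=p['pixels'])
print(ctrl.sense())
E
```

```text
pics
top dict_keys(['pixels', 'z_map', 'mtx', 'extrinsics', 'shot']) [[553.275135895123, 0.0, 325.33325155963723], [0.0, 553.275135895123, 243.92832262782304], [0.0, 0.0, 1.0]] [[-0.028, 0.985, -0.173, 0.341], [-1.0, -0.026, 0.016, -0.027], [0.011, 0.173, 0.985, 1.178], [0.0, 0.0, 0.0, 1.0]]
side dict_keys(['pixels', 'z_map', 'mtx', 'extrinsics', 'shot']) [[604.1945976171024, 0.0, 323.7367252698083], [0.0, 604.1945976171024, 240.66305483194986], [0.0, 0.0, 1.0]] [[-0.684, 0.356, -0.637, -0.211], [-0.73, -0.325, 0.602, 0.687], [0.008, 0.876, 0.482, 0.667], [0.0, 0.0, 0.0, 1.0]]
wrist dict_keys(['pixels', 'z_map', 'mtx', 'extrinsics', 'shot']) [[393.4785370036513, 0.0, 320.62134339411097], [0.0, 393.4785370036513, 231.50160509024724], [0.0, 0.0, 1.0]] [[0.244, 0.918, 0.313, 0.216], [-0.97, 0.231, 0.079, -0.513], [-0.0, -0.323, 0.947, 0.374], [0.0, 0.0, 0.0, 1.0]]
{'t': 0.15, 'joint_positions': array([-1.40758019e+00,  3.51099743e-01,  1.65226677e+00, -3.38480342e-05,
        1.13910068e+00, -8.46116918e-02]), 'joint_vel': array([-0.00189487,  0.00076586, -0.00351536,  0.00022259, -0.00080732,
        0.00044941]), 'tau': array([ 5.53710597e-04, -5.06250215e+01, -2.91502494e+01, -7.53407585e-05,
        3.36881611e-03,  5.16059072e-05]), 'tcp_pos': array([ 0.1348839 , -0.53294423,  0.23089298]), 'eef_rot': array([-4.36325123e-04,  9.92331518e-01,  1.23604070e-01, -3.25375281e-05]), 'force': array([-1.09310223, -0.07506734, -0.24422942]), 'torque': array([-0.04874622,  0.03990644, -0.02834142]), 'width': 0.997849094081293}
```

View pics/top0.png

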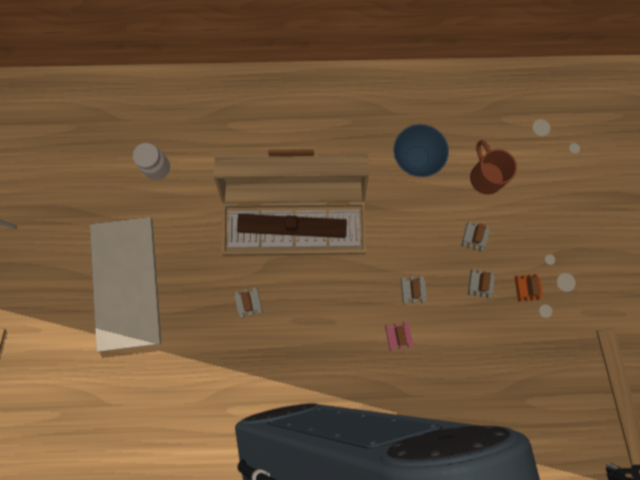

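View pics/side0.png

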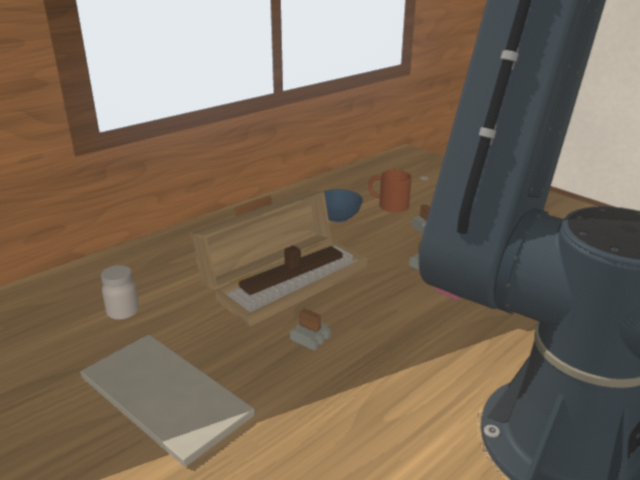

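View pics/wrist0.png

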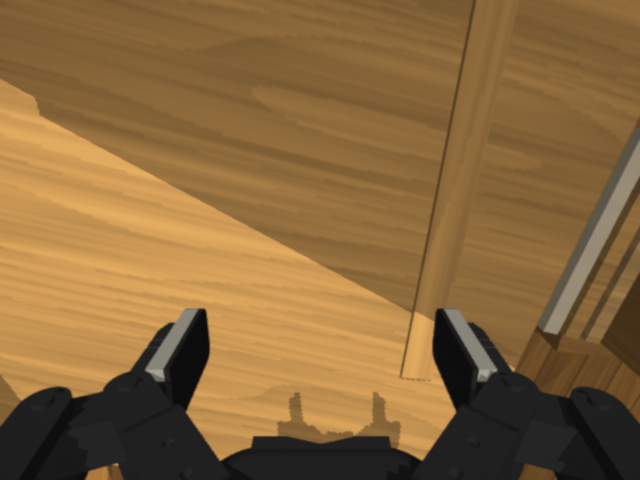

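The top view shows grey combs at (302,247), (290,414), (236,476) and (283,481). Two look-alikes, pink at (335,399) and orange at (287,529), are not meant. The float knob is at (222,291). Next is an enlarged crop and measurements.

```bash
python3 - <<'E'
import numpy as np,cv2
d=np.load('top0.npz');px=d['px'][:,:,::-1];W=d['W']
a=cv2.resize(px[185:345,215:375],None,fx=5,fy=5,interpolation=cv2.INTER_CUBIC)[:,:,:]
b=cv2.resize(px[210:350,370:560],None,fx=4.2,fy=4.2,interpolation=cv2.INTER_CUBIC)
cv2.imwrite('pics/c0.png',a[:600]);cv2.imwrite('pics/c1.png',b)
# height map of region
H=np.clip(np.nan_to_num(W[...,2])/0.1*255,0,255).astype(np.uint8)
cv2.imwrite('pics/h0.png',cv2.resize(H[110:360,80:560],None,fx=1.6,fy=1.6))
def comp(r0,r1,c0,c1,zlo,zhi,name):
    S=W[r0:r1,c0:c1];m=(S[...,2]>zlo)&(S[...,2]<zhi);P=S[m]
    (cx,cy),(w,h),ang=cv2.minAreaRect((P[:,:2]*1000).astype(np.float32))
    print(name,len(P),'mean',P.mean(0).round(4),'rect',round(cx,1),round(cy,1),round(w,1),round(h,1),round(ang,1),'z',np.percentile(P[:,2],[5,50,95]).round(4))
for n,(r,c) in dict(A=(302,247),B=(290,414),C=(236,476),D=(283,481)).items():
    comp(r-22,r+22,c-22,c+22,.045,.07,n+'grip')
    comp(r-22,r+22,c-22,c+22,.012,.035,n+'all')
comp(200,250,225,365,.07,.095,'knob');comp(200,250,225,355,.037,.05,'blade')
comp(210,360,80,170,.01,.03,'board')
comp(195,260,215,375,.02,.034,'case')
comp(130,200,205,380,.1,.5,'lid')
comp(130,200,205,380,.13,.5,'lidtop')
comp(120,190,385,455,.02,.5,'bowl');comp(130,200,460,520,.02,.5,'mug');comp(130,185,130,175,.02,.5,'jar')
E
```

```text
Agrip 158 mean [0.4258 0.1174 0.0571] rect 426.4 117.9 37.9 15.9 11.4 z [0.0517 0.0574 0.0613]
Aall 374 mean [0.4255 0.1168 0.0267] rect 426.6 118.1 54.2 48.4 10.9 z [0.0203 0.0272 0.032 ]
Bgrip 159 mean [ 0.4425 -0.2267  0.0566] rect 442.7 -227.6 37.0 16.4 2.7 z [0.0491 0.0569 0.0608]
Ball 371 mean [ 0.4421 -0.2257  0.0257] rect 443.4 -227.8 54.2 48.5 3.1 z [0.0177 0.0265 0.0311]
Cgrip 161 mean [ 0.5542 -0.3654  0.0561] rect 554.4 -366.9 18.2 39.2 71.0 z [0.049  0.0568 0.0602]
Call 345 mean [ 0.5521 -0.363   0.026 ] rect 554.8 -366.5 48.6 54.6 71.9 z [0.0163 0.0268 0.0315]
Dgrip 169 mean [ 0.4526 -0.3693  0.0564] rect 453.1 -370.1 16.7 37.6 80.2 z [0.0477 0.0568 0.061 ]
Dall 344 mean [ 0.4515 -0.367   0.026 ] rect 453.1 -370.8 49.1 53.2 78.1 z [0.0165 0.0269 0.0315]
knob 170 mean [0.5818 0.023  0.0827] rect 582.5 23.1 24.5 25.5 89.4 z [0.0771 0.083  0.0869]
blade 1897 mean [0.5821 0.0236 0.0437] rect 601.3 26.5 237.5 76.7 85.7 z [0.0397 0.0438 0.0473]
board 7991 mean [0.472  0.3777 0.0162] rect 475.1 378.7 270.5 132.3 5.5 z [0.0125 0.0163 0.0199]
case 2827 mean [0.5997 0.0239 0.0277] rect 589.7 20.8 304.8 127.9 89.2 z [0.0211 0.0281 0.0328]
lid 3872 mean [0.6859 0.0191 0.1286] rect 684.5 18.9 304.3 61.3 89.4 z [0.1215 0.1287 0.1362]
lidtop 1528 mean [0.6772 0.0224 0.1332] rect 687.5 18.7 303.0 55.2 89.1 z [0.1302 0.1325 0.1395]
bowl 1297 mean [ 0.7501 -0.2628  0.0371] rect 738.2 -255.0 118.3 117.7 59.9 z [0.0215 0.0366 0.0523]
mug 1215 mean [ 0.6933 -0.4041  0.0583] rect 701.3 -408.3 75.9 105.2 80.2 z [0.024  0.0599 0.0867]
jar 913 mean [0.7224 0.3133 0.0707] rect 727.5 317.0 55.8 56.8 87.5 z [0.0274 0.0834 0.0887]
```

View pics/c0.png

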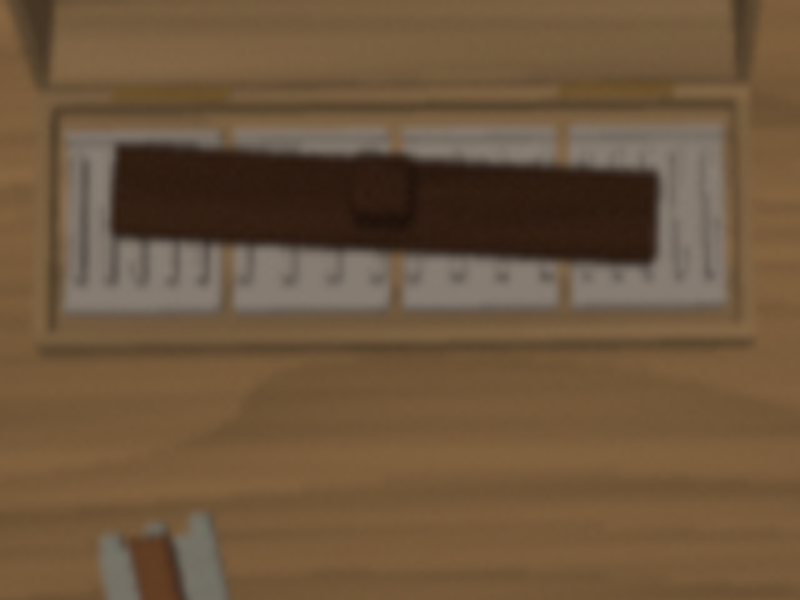

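View pics/c1.png

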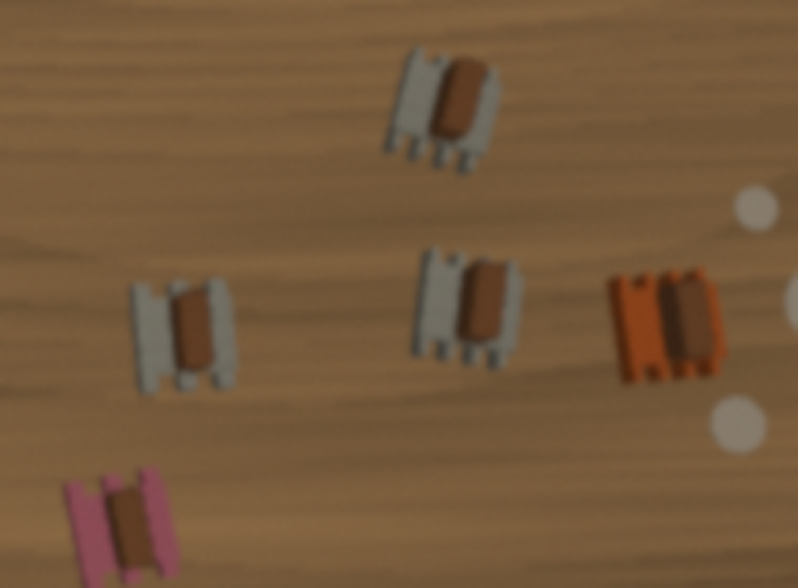

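Crops: the combs at (302,247) and (290,414) have 3 fins, so they are coarse. Those at (236,476) and (283,481) have 4 fins, so they are fine. All four are grey, and the pink and orange ones are excluded. The banks from left to right are fine, coarse, coarse, fine. I'll start with the float.

```bash
cat >> h.py <<'E'
from scipy.spatial.transform import Rotation as R
def pose():
    s=ctrl.sense();q=s['eef_rot'];M=R.from_quat([q[1],q[2],q[3],q[0]]).as_matrix()
    return s['tcp_pos'],np.degrees(np.arctan2(M[1,0],M[0,0])),M,s
def go(x,y,z,yaw=None):
    p,yw,M,s=pose()
    d=0 if yaw is None else (yaw-yw+180)%360-180
    t=M.T@(np.array([x,y,z])-p)
    a=np.radians(yw+d); M2=np.array([[np.cos(a),np.sin(a),0],[np.sin(a),-np.cos(a),0],[0,0,-1]])
    t2=M2.T@(np.array([x,y,z])-p)
    print('tcp',p.round(4),'yaw',round(yw,2),'w',round(s['width'],3),'F',s['force'].round(1),'t',s['t'])
    print(' shift first:',(t*1000).round(1),' turn(tool deg):',round(-d,2),' shift after turn:',(t2*1000).round(1))
E
python3 -c "
from h import *
go(.5825,.023,.2,175.7)"
```

```text
tcp [ 0.1349 -0.5329  0.2309] yaw 14.2 w 0.998 F [-1.1 -0.1 -0.2] t 0.15
 shift first: [ 570.3 -429.1   31.3]  turn(tool deg): -161.5  shift after turn: [-404.7  587.9   30.9]
```

Call:
{"name": "send_rows", "arguments": {"series": [{"xyz": [0.04, -0.03, 0], "yaw": 0, "jaw": 1}, {"xyz": [0.04, -0.03, 0], "yaw": 0, "jaw": 1}, {"xyz": [0.04, -0.03, 0], "yaw": 0, "jaw": 1}, {"xyz": [0.04, -0.03, 0], "yaw": 0, "jaw": 1}, {"xyz": [0.04, -0.03, 0], "yaw": 0, "jaw": 1}, {"xyz": [0.04, -0.03, 0], "yaw": 0, "jaw": 1}, {"xyz": [0.04, -0.03, 0], "yaw": 0, "jaw": 1}, {"xyz": [0.04, -0.03, 0], "yaw": 0, "jaw": 1}, {"xyz": [0.04, -0.03, 0], "yaw": 0, "jaw": 1}, {"xyz": [0.04, -0.03, 0], "yaw": -10, "jaw": 1}, {"xyz": [0.04, -0.03, 0], "yaw": -10, "jaw": 1}, {"xyz": [0, 0, 0], "yaw": -10, "jaw": 1}]}}

```text
t: 1.65
tcp_pos: [0.4743, -0.098, 0.231]
eef_rot: [-0.0, 0.925, 0.381, -0.0]
force: [-0.4, -0.4, 0.1]
width: 0.997
```

Call:
{"name": "send_rows", "arguments": {"series": [{"xyz": [0, 0, 0], "yaw": -10.5, "jaw": 1}, {"xyz": [0, 0, 0], "yaw": -10.5, "jaw": 1}, {"xyz": [0, 0, 0], "yaw": -10.5, "jaw": 1}, {"xyz": [0, 0, 0], "yaw": -10.5, "jaw": 1}, {"xyz": [0, 0, 0], "yaw": -10.5, "jaw": 1}, {"xyz": [0, 0, 0], "yaw": -10.5, "jaw": 1}, {"xyz": [0, 0, 0], "yaw": -10.5, "jaw": 1}, {"xyz": [0, 0, 0], "yaw": -10.5, "jaw": 1}, {"xyz": [0, 0, 0], "yaw": -10.5, "jaw": 1}, {"xyz": [0, 0, 0], "yaw": -10.5, "jaw": 1}, {"xyz": [0, 0, 0], "yaw": -10.5, "jaw": 1}, {"xyz": [0, 0, 0], "yaw": -10.5, "jaw": 1}]}}

```text
t: 3.15
tcp_pos: [0.4732, -0.1004, 0.2311]
eef_rot: [-0.0, 0.082, 0.997, 0.0]
force: [-0.0, 0.1, 0.8]
width: 1.0
```

```bash
python3 -c "
from h import *
go(.5825,.023,.2,175.7)"
```

```text
tcp [ 0.4732 -0.1004  0.2311] yaw 170.54 w 1.0 F [-0.   0.1  0.8] t 3.15
 shift first: [-87.6 139.7  31.1]  turn(tool deg): -5.16  shift after turn: [-99.8 131.3  31.1]
```

Call:
{"name": "send_rows", "arguments": {"series": [{"xyz": [0, 0, 0], "yaw": -5.2, "jaw": 1}, {"xyz": [-0.033, 0.044, 0], "yaw": 0, "jaw": 1}, {"xyz": [-0.033, 0.044, 0], "yaw": 0, "jaw": 1}, {"xyz": [-0.034, 0.043, 0.02], "yaw": 0, "jaw": 1}, {"xyz": [0, 0, 0], "yaw": 0, "jaw": 1}, {"xyz": [0, 0, 0], "yaw": 0, "jaw": 1}]}}

```text
t: 3.9
tcp_pos: [0.5831, 0.0219, 0.211]
eef_rot: [-0.0, 0.04, 0.999, -0.0]
force: [-0.5, -0.0, 0.3]
width: 0.999
```

```bash
python3 -c "
from h import *
p=cam('wrist','w1');W=world(p)
np.savez('w1.npz',W=W,px=p['pixels'])
m=(W[...,2]>.078)&(W[...,2]<.09)&(abs(W[...,0]-.58)<.04)&(abs(W[...,1]-.023)<.04)
P=W[m];print(len(P),cv2.minAreaRect((P[:,:2]*1000).astype(np.float32)),P.mean(0))
go(.5825,.023,.05,175.7)"
```

```text
1201 ((580.2894897460938, 22.56662368774414), (25.6807861328125, 25.13523292541504), 85.92689514160156) [0.57968081 0.02261688 0.08268035]
tcp [0.5831 0.0214 0.2115] yaw 175.37 w 0.998 F [-0.4  0.4  0.9] t 3.95
 shift first: [  0.7   1.5 161.5]  turn(tool deg): -0.33  shift after turn: [  0.7   1.5 161.5]
```

View pics/w1.png

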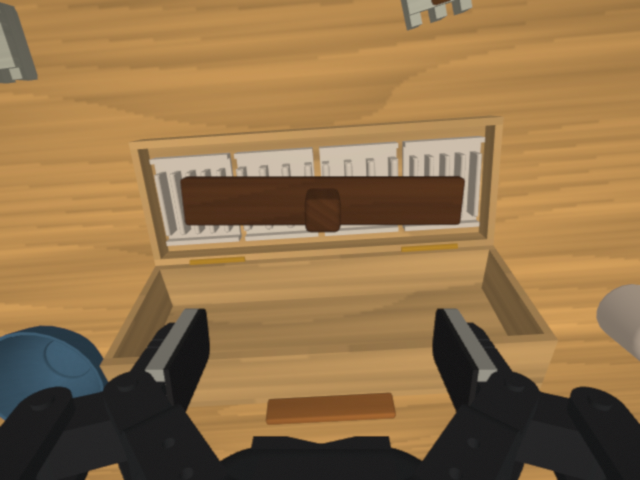

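Call:
{"name": "send_rows", "arguments": {"series": [{"xyz": [0.002, 0.001, 0.05], "yaw": 0, "jaw": 1}, {"xyz": [0, 0, 0.05], "yaw": 0, "jaw": 1}, {"xyz": [0, 0, 0.04], "yaw": 0, "jaw": 1}, {"xyz": [0, 0, 0.021], "yaw": 0, "jaw": 1}, {"xyz": [0, 0, 0], "yaw": 0, "jaw": -1}, {"xyz": [0, 0, 0], "yaw": 0, "jaw": -1}, {"xyz": [0, 0, 0], "yaw": 0, "jaw": -1}, {"xyz": [0, 0, 0], "yaw": 0, "jaw": -1}, {"xyz": [0, 0, 0], "yaw": 0, "jaw": -1}, {"xyz": [0, 0, 0], "yaw": 0, "jaw": -1}], "grip_force": 40}}

```text
t: 5.2
tcp_pos: [0.5822, 0.023, 0.0516]
eef_rot: [0.001, 0.04, 0.999, -0.0]
force: [-2.0, -1.2, 6.8]
width: 0.294
```

```bash
python3 -c "
from h import *
go(.475,.3787,.2,95.5-4.3)"
```

```text
tcp [0.5822 0.023  0.0516] yaw 175.4 w 0.294 F [-2.  -1.2  6.8] t 5.2
 shift first: [ 135.1  345.9 -148.7]  turn(tool deg): 84.2  shift after turn: [ 357.8  -99.7 -148.4]
```

Call:
{"name": "send_rows", "arguments": {"series": [{"xyz": [0, 0, -0.02], "yaw": 0, "jaw": -1}, {"xyz": [0, 0, -0.04], "yaw": 0, "jaw": -1}, {"xyz": [0.02, 0, -0.04], "yaw": 0, "jaw": -1}, {"xyz": [0.035, 0.02, 0], "yaw": 0, "jaw": -1}, {"xyz": [0.03, 0.04, 0], "yaw": 0, "jaw": -1}, {"xyz": [0.02, 0.045, 0], "yaw": 0, "jaw": -1}, {"xyz": [0.01, 0.045, 0], "yaw": 0, "jaw": -1}, {"xyz": [0.01, 0.045, 0], "yaw": 0, "jaw": -1}, {"xyz": [0.01, 0.045, 0], "yaw": 0, "jaw": -1}, {"xyz": [0, 0.045, 0], "yaw": 0, "jaw": -1}, {"xyz": [0, 0.04, 0], "yaw": 0, "jaw": -1}, {"xyz": [0, 0.02, 0], "yaw": 0, "jaw": -1}]}}

```text
t: 6.7
tcp_pos: [0.4745, 0.3799, 0.1507]
eef_rot: [0.0, 0.039, 0.999, 0.0]
force: [-0.8, 0.5, -1.1]
width: 0.3
```

Call:
{"name": "send_rows", "arguments": {"series": [{"xyz": [0, 0, 0], "yaw": 10, "jaw": -1}, {"xyz": [0, 0, 0], "yaw": 10, "jaw": -1}, {"xyz": [0, 0, 0], "yaw": 10, "jaw": -1}, {"xyz": [0, 0, 0], "yaw": 10, "jaw": -1}, {"xyz": [0, 0, 0], "yaw": 10, "jaw": -1}, {"xyz": [0, 0, 0], "yaw": 10, "jaw": -1}, {"xyz": [0, 0, 0], "yaw": 10, "jaw": -1}, {"xyz": [0, 0, 0], "yaw": 10, "jaw": -1}, {"xyz": [0, 0, 0], "yaw": 0, "jaw": -1}, {"xyz": [0, 0, 0], "yaw": 0, "jaw": -1}]}}

```text
t: 7.95
tcp_pos: [0.4747, 0.378, 0.1505]
eef_rot: [0.0, 0.672, 0.741, 0.0]
force: [-0.6, 0.6, -0.9]
width: 0.296
```

```bash
python3 -c "
from h import *
go(.475,.3787,.0385,95.5)
p=cam('side','s1')"
```

```text
tcp [0.4747 0.378  0.1505] yaw 95.62 w 0.296 F [-0.6  0.6 -0.9] t 7.95
 shift first: [  0.7   0.3 112. ]  turn(tool deg): 0.12  shift after turn: [  0.7   0.4 112. ]
```

View pics/s1.png

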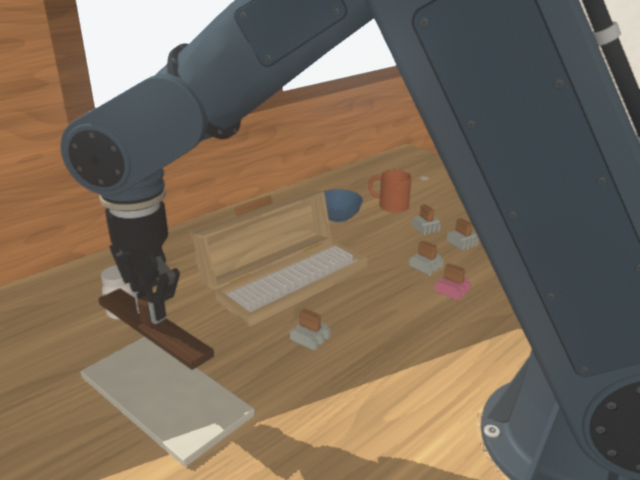

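The float is held level above the board, lined up with it (blade from (100,300) to (210,358)). Lowering it now.

Call:
{"name": "send_rows", "arguments": {"series": [{"xyz": [0, 0, 0.04], "yaw": 0, "jaw": -1}, {"xyz": [0, 0, 0.04], "yaw": 0, "jaw": -1}, {"xyz": [0, 0, 0.022], "yaw": 0, "jaw": -1}, {"xyz": [0, 0, 0.007], "yaw": 0, "jaw": -1}, {"xyz": [0, 0, 0.003], "yaw": 0, "jaw": -1}, {"xyz": [0, 0, 0], "yaw": 0, "jaw": -1}]}}

```text
t: 8.75
tcp_pos: [0.4751, 0.3782, 0.0391]
eef_rot: [0.0, 0.673, 0.74, 0.001]
force: [-0.6, -0.3, -0.4]
width: 0.299
```

```bash
python3 -c "
from h import *
go(.475,.3787,.0385,95.5)"
```

```text
tcp [0.4751 0.3782 0.0391] yaw 95.43 w 0.299 F [-0.6 -0.3 -0.4] t 8.75
 shift first: [ 0.5 -0.   0.6]  turn(tool deg): -0.07  shift after turn: [ 0.5 -0.   0.6]
```

Call:
{"name": "send_rows", "arguments": {"series": [{"xyz": [0, 0, 0.0015], "yaw": 0, "jaw": -1}, {"xyz": [0, 0, 0], "yaw": 0, "jaw": 0.3}, {"xyz": [0, 0, 0], "yaw": 0, "jaw": 0.3}, {"xyz": [0, 0, 0], "yaw": 0, "jaw": 0.3}, {"xyz": [0, 0, 0], "yaw": 0, "jaw": 0.3}, {"xyz": [0, 0, -0.03], "yaw": 0, "jaw": 0.3}, {"xyz": [0, 0, -0.04], "yaw": 0, "jaw": 0.3}, {"xyz": [0, 0, -0.04], "yaw": 0, "jaw": 0.3}, {"xyz": [0, 0, -0.04], "yaw": 0, "jaw": 0.3}, {"xyz": [0, 0, 0], "yaw": 0, "jaw": 0.3}]}}

```text
t: 10.0
tcp_pos: [0.4759, 0.3788, 0.19]
eef_rot: [0.001, 0.673, 0.74, 0.003]
force: [0.2, 0.6, -0.1]
width: 0.651
```

```bash
python3 -c "
from h import *
go(.426,.118,.19,180)
p=cam('top','t2');W=world(p);np.savez('t2.npz',W=W,px=p['pixels'])
def rect(m,n):
    P=W[m];print(n,len(P),[np.round(v,1) for v in cv2.minAreaRect((P[:,:2]*1000).astype(np.float32))],P[:,2].mean())
X,Y,Z=W[...,0],W[...,1],W[...,2]
rect((abs(Z-.022)<.0)|((Z>.0235)&(Z<.035)&(abs(X-.475)<.14)&(abs(Y-.378)<.07)),'blade')
rect((Z>.02)&(Z<.034)&(abs(X-.585)<.058)&(abs(Y-.022)<.16),'case')
for n,(x,y) in dict(A=(.4264,.1179),B=(.4427,-.2276),C=(.5544,-.3669),D=(.4531,-.3701)).items():
  s=(abs(X-x)<.05)&(abs(Y-y)<.05); rect(s&(Z>.012)&(Z<.035),n+'all');rect(s&(Z>.045)&(Z<.065),n+'grip')
a=cv2.resize(p['pixels'][185:265,215:375,::-1],None,fx=5,fy=5,interpolation=cv2.INTER_CUBIC)
cv2.imwrite('pics/c2.png',a)
"
```

```text
tcp [0.4759 0.3788 0.19  ] yaw 95.4 w 0.651 F [ 0.2  0.6 -0.1] t 10.0
 shift first: [-254.9  -74.2   -1.1]  turn(tool deg): -84.6  shift after turn: [  49.9 -260.8    0. ]
blade 1945 [array([476.3, 395.8]), array([230.2,  76. ]), np.float64(6.0)] 0.029901393821255402
case 2926 [array([585.1,  20.6]), array([304.1, 115.9]), np.float64(90.0)] 0.02766469266124306
Aall 375 [array([426.4, 118.3]), array([53.9, 48.3]), np.float64(12.3)] 0.02654903801773013
Agrip 160 [array([426.1, 117.9]), array([37.8, 16.1]), np.float64(12.5)] 0.05727094048956503
Ball 373 [array([ 443.4, -227.9]), array([54.3, 49.1]), np.float64(2.9)] 0.025804232141506917
Bgrip 158 [array([ 442.6, -227.6]), array([36.6, 16.3]), np.float64(3.1)] 0.056898291496757736
Call 342 [array([ 554.6, -366.8]), array([48.3, 54.3]), np.float64(72.8)] 0.026090561861431587
Cgrip 163 [array([ 554.8, -366.7]), array([17.2, 38.2]), np.float64(69.8)] 0.055967309312843196
Dall 343 [array([ 453.1, -371.2]), array([49.6, 53.1]), np.float64(78.9)] 0.025981158304323536
Dgrip 170 [array([ 453.1, -370.4]), array([16.3, 37.9]), np.float64(79.4)] 0.056014792226542154
```

View pics/t2.png

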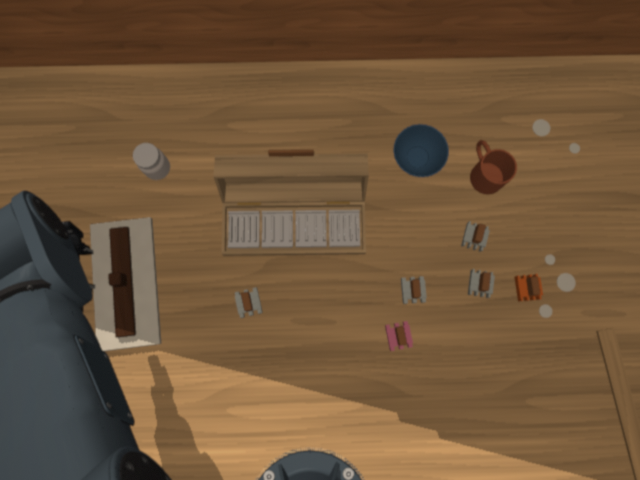

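View pics/c2.png

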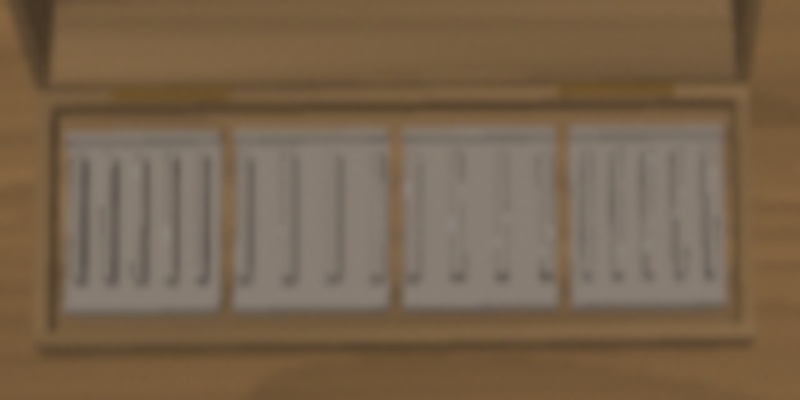

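The float lies on the board at (122,281). The banks left to right are confirmed as fine, coarse, coarse, fine. Next is a wrist view of the empty case for exact bank positions.

Call:
{"name": "send_rows", "arguments": {"series": [{"xyz": [0, 0, -0.025], "yaw": -10.5, "jaw": 0.3}, {"xyz": [0, 0, -0.025], "yaw": -10.5, "jaw": 0.3}, {"xyz": [0, 0, 0], "yaw": -10.5, "jaw": 0.3}, {"xyz": [0, 0, 0], "yaw": -10.5, "jaw": 0.3}, {"xyz": [0, 0, 0], "yaw": -10.5, "jaw": 0.3}, {"xyz": [0, 0, 0], "yaw": -10.5, "jaw": 0.3}, {"xyz": [0, 0, 0], "yaw": -10.5, "jaw": 0.3}, {"xyz": [0, 0, 0], "yaw": -10.5, "jaw": 0.3}, {"xyz": [0, 0, 0], "yaw": 0, "jaw": 0.3}]}}

```text
t: 11.18
tcp_pos: [0.4743, 0.3777, 0.2354]
eef_rot: [-0.001, 0.006, 1.0, -0.001]
force: [1.1, 0.7, -0.3]
width: 0.651
```

Call:
{"name": "send_rows", "arguments": {"series": [{"xyz": [-0.01, -0.045, 0], "yaw": 0, "jaw": 0.3}, {"xyz": [-0.01, -0.045, 0], "yaw": 0, "jaw": 0.3}, {"xyz": [-0.01, -0.045, 0], "yaw": 0, "jaw": 0.3}, {"xyz": [-0.01, -0.045, 0], "yaw": 0, "jaw": 0.3}, {"xyz": [-0.01, -0.045, 0], "yaw": 0, "jaw": 0.3}, {"xyz": [-0.01, -0.045, 0], "yaw": 0, "jaw": 0.3}, {"xyz": [-0.01, -0.045, 0], "yaw": 0, "jaw": 0.3}, {"xyz": [-0.014, -0.044, 0], "yaw": 0, "jaw": 0.3}, {"xyz": [0, 0, 0], "yaw": 0, "jaw": 0.3}, {"xyz": [0, 0, 0], "yaw": 0, "jaw": 0.3}]}}

```text
t: 12.42
tcp_pos: [0.5546, 0.0184, 0.2362]
eef_rot: [-0.001, 0.007, 1.0, 0.0]
force: [-0.5, 0.4, -0.4]
width: 0.652
```

```bash
python3 -c "
from h import *
p=cam('wrist','w3');W=world(p);np.savez('w3.npz',W=W,px=p['pixels'],mtx=p['mtx'],ext=p['extrinsics'])
go(.426,.118,.19,192.4)
X,Y,Z=W[...,0],W[...,1],W[...,2]
print(np.nanmin(Z[100:200,100:500]))
# rectified orthophoto at fin-top height .029
s=0.0005;ys=np.arange(.19,-.15,-s);xs=np.arange(.66,.52,-s)
def ortho(p,z):
  XX,YY=np.meshgrid(xs,ys,indexing='ij');Q=np.stack([XX,YY,np.full_like(XX,z),np.ones_like(XX)],-1)@p['extrinsics'].T
  K=p['mtx'];u=K[0,0]*Q[...,0]/-Q[...,2]+K[0,2];v=K[1,1]*Q[...,1]/Q[...,2]+K[1,2]
  return cv2.remap(p['pixels'][:,:,::-1].copy(),u.astype(np.float32),v.astype(np.float32),cv2.INTER_CUBIC)
o=ortho(p,.029);cv2.imwrite('pics/o3.png',o)
"
```

```text
tcp [0.5546 0.0188 0.2364] yaw 179.31 w 0.653 F [1.  0.4 0.2] t 12.475
 shift first: [129.7  97.6  46.5]  turn(tool deg): -13.09  shift after turn: [104.3 124.4  46.4]
-0.0027085778239061
```

View pics/w3.png

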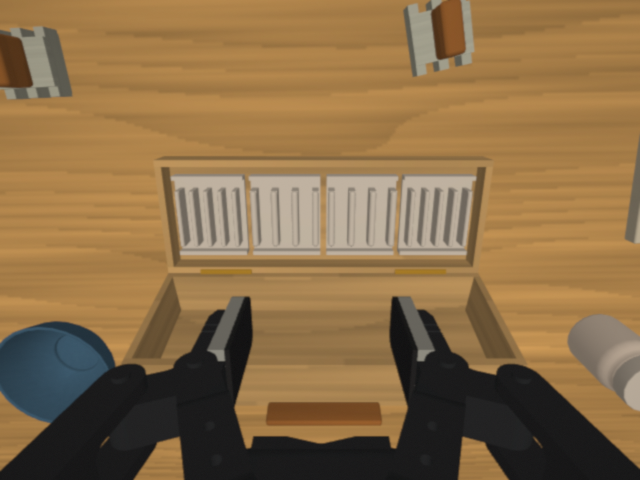

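View pics/o3.png

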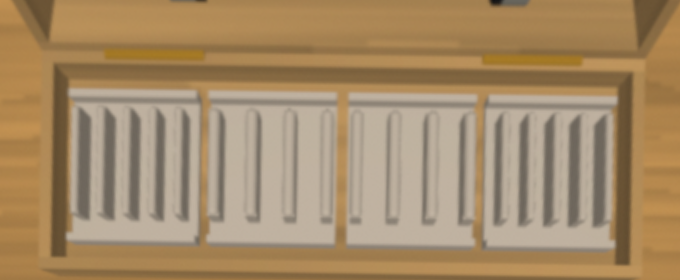

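```bash
cat > fit.py <<'E'
from h import *
import sys
# template fit: model of fins (tops bright at z=.029) -> use wall outline from depth at z~.026
def fitcase(W):
    X,Y,Z=W[...,0],W[...,1],W[...,2]
    from scipy.optimize import minimize
    m=(Z>.0225)&(Z<.0325)&(X>.515)&(X<.65)&(Y>-.14)&(Y<.18)
    P=W[m][:,:2]
    # points on tops: walls (26) and fins(29). inside outline fit: robust extents
    def cost(v):
        c,s=np.cos(v[2]),np.sin(v[2]);D=P-v[:2];x=D@[c,s];y=D@[-s,c]
        out=np.maximum(0,np.abs(x)-.055)+np.maximum(0,np.abs(y)-.152)
        # wall occupancy: those near boundary
        return np.minimum(out,.005).sum()
    best=None
    for x0 in np.arange(.575,.595,.002):
        r=minimize(cost,[x0,.02,-.015],method='Nelder-Mead',options=dict(initial_simplex=np.array([x0,.02,-.015])+np.array([[0,0,0],[.004,0,0],[0,.004,0],[0,0,.02]])))
        if best is None or r.fun<best.fun: best=r
    return best.x,best.fun,len(P)
for f in sys.argv[1:]:
    W=np.load(f)['W'];X,Y,Z=W[...,0],W[...,1],W[...,2];print(f,fitcase(W))
    # strips
    for y0 in (-.1,-.05,.0,.05,.1,.14):
        s=(abs(Y-y0)<.006)&(Z>.021)&(Z<.0335)&(X>.5)&(X<.66)
        print(' y',y0,'x range',np.percentile(X[s],[0.5,99.5]).round(4))
    for x0 in (.545,.56,.58,.60,.615):
        s=(abs(X-x0)<.006)&(Z>.021)&(Z<.0335)&(Y>-.2)&(Y<.2)
        print(' x',x0,'y range',np.percentile(Y[s],[0.5,99.5]).round(4), 'mid',np.percentile(Y[s],[0.5,99.5]).mean().round(4))
E
python3 fit.py t2.npz w3.npz
python3 - <<'E'
from h import *
from scipy.signal import find_peaks
d=np.load('w3.npz');W=d['W'];X,Y,Z=W[...,0],W[...,1],W[...,2]
# depth profile: fins tops: z>.024 within the bank interior
for n,f in (('w3','w3.npz'),('t2','t2.npz')):
    W=np.load(f)['W'];X,Y,Z=W[...,0],W[...,1],W[...,2]
    for x0 in (.565,.58,.595):
        s=(abs(X-x0)<.006)&(Y>-.13)&(Y<.165)
        b=np.arange(-.13,.165,.001);i=np.digitize(Y[s],b);zz=np.array([np.median(Z[s][i==k]) if (i==k).any() else np.nan for k in range(1,len(b))])
        zz=np.nan_to_num(zz,nan=.02);zz=np.convolve(zz,np.ones(3)/3,'same')
        pk,_=find_peaks(zz,distance=8,prominence=.003)
        print(n,x0,[ (round(b[k]+.0005,4),round(zz[k],3)) for k in pk])
E
```

```text
t2.npz (array([ 0.58345657,  0.020619  , -0.01425381]), np.float64(2.260206434671908), 2908)
 y -0.1 x range [0.5248 0.659 ]
 y -0.05 x range [0.5254 0.6588]
 y 0.0 x range [0.5252 0.659 ]
 y 0.05 x range [0.5266 0.6589]
 y 0.1 x range [0.5275 0.6598]
 y 0.14 x range [0.5285 0.6587]
 x 0.545 y range [-0.1301  0.1719] mid 0.0209
 x 0.56 y range [-0.1306  0.1719] mid 0.0207
 x 0.58 y range [-0.1313  0.1717] mid 0.0202
 x 0.6 y range [-0.13    0.1717] mid 0.0208
 x 0.615 y range [-0.1306  0.1723] mid 0.0208
w3.npz (array([ 0.59462528,  0.01909857, -0.00128077]), np.float64(13.122019179575114), 17187)
 y -0.1 x range [0.5221 0.6594]
 y -0.05 x range [0.5229 0.6593]
 y 0.0 x range [0.5236 0.6598]
 y 0.05 x range [0.5244 0.6595]
 y 0.1 x range [0.5252 0.6597]
 y 0.14 x range [0.5258 0.6596]
 x 0.545 y range [-0.1322  0.1717] mid 0.0197
 x 0.56 y range [-0.1318  0.1708] mid 0.0195
 x 0.58 y range [-0.1321  0.1705] mid 0.0192
 x 0.6 y range [-0.1324  0.1701] mid 0.0189
 x 0.615 y range [-0.1334  0.1707] mid 0.0186
w3 0.565 [(np.float64(-0.1285), np.float64(0.026)), (np.float64(-0.1145), np.f
[... 4329 characters left out ...]
np.float64(-0.0625), np.float64(0.027)), (np.float64(-0.0515), np.float64(0.016)), (np.float64(-0.0435), np.float64(0.027)), (np.float64(-0.0265), np.float64(0.027)), (np.float64(-0.0165), np.float64(0.018)), (np.float64(-0.0055), np.float64(0.026)), (np.float64(0.0135), np.float64(0.027)), (np.float64(0.0285), np.float64(0.026)), (np.float64(0.0455), np.float64(0.027)), (np.float64(0.0665), np.float64(0.029)), (np.float64(0.0855), np.float64(0.029)), (np.float64(0.0935), np.float64(0.016)), (np.float64(0.1025), np.float64(0.026)), (np.float64(0.1155), np.float64(0.027)), (np.float64(0.1285), np.float64(0.03)), (np.float64(0.1405), np.float64(0.028)), (np.float64(0.1545), np.float64(0.027))]
```

Call:
{"name": "send_rows", "arguments": {"series": [{"xyz": [0, 0, 0], "yaw": -6.5, "jaw": 0.3}, {"xyz": [0, 0, 0], "yaw": -6.6, "jaw": 0.3}, {"xyz": [0.035, 0.042, 0.02], "yaw": 0, "jaw": 0.3}, {"xyz": [0.035, 0.042, 0.03], "yaw": 0, "jaw": 0.3}, {"xyz": [0.034, 0.04, 0.036], "yaw": 0, "jaw": 0.3}, {"xyz": [0, 0, 0], "yaw": 0, "jaw": 0.3}, {"xyz": [0, 0, 0], "yaw": 0, "jaw": 0.3}]}}

```text
t: 13.35
tcp_pos: [0.4279, 0.1167, 0.152]
eef_rot: [0.001, -0.109, 0.994, 0.0]
force: [0.1, 0.8, -0.1]
width: 0.648
```

```bash
cat > look.py <<'E'
# usage: look.py name x y : wrist measure comb near x,y
from h import *
import sys
n,x,y=sys.argv[1],float(sys.argv[2]),float(sys.argv[3])
p=cam('wrist',n);W=world(p);X,Y,Z=W[...,0],W[...,1],W[...,2]
p0=pose()[0]
s=(abs(X-x)<.05)&(abs(Y-y)<.05)&(Z<p0[2]-.01)
for nm,lo,hi in (('all',.012,.035),('grip',.048,.062)):
    P=W[s&(Z>lo)&(Z<hi)]
    if len(P)<20: print(nm,len(P));continue
    r=cv2.minAreaRect((P[:,:2]*1000).astype(np.float32));print(nm,len(P),[np.round(v,1) for v in r],P.mean(0).round(4))
E
python3 look.py w4 .426 .118; python3 -c "
from h import *
go(.426,.118,.031,192.4)"
```

```text
all 3079 [array([423.9, 117.1]), array([54.5, 48.1]), np.float64(11.9)] [0.4201 0.1161 0.0259]
grip 1412 [array([423.4, 117.1]), array([37.4, 15.6]), np.float64(12.3)] [0.422  0.1166 0.0567]
tcp [0.4284 0.1164 0.1522] yaw -167.5 w 0.647 F [ 0.1 -0.2  0.5] t 13.4
 shift first: [  2.2   2.2 121.2]  turn(tool deg): 0.1  shift after turn: [  2.    2.1 121.2]
```

View pics/w4.png

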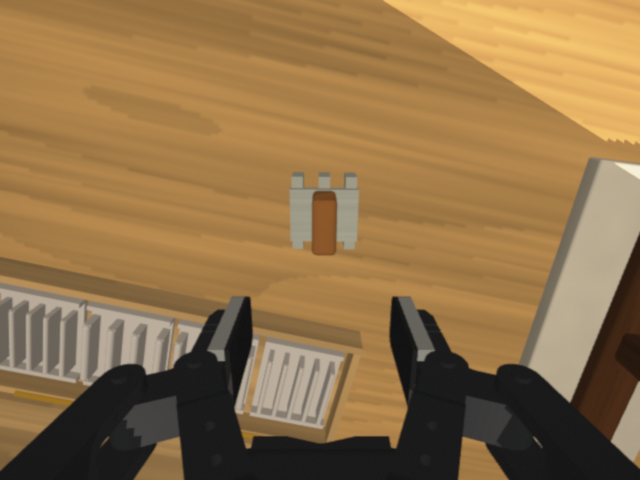

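Call:
{"name": "send_rows", "arguments": {"series": [{"xyz": [0.003, 0.002, 0.04], "yaw": 0, "jaw": 0.3}, {"xyz": [0, 0, 0.04], "yaw": 0, "jaw": 0.3}, {"xyz": [0, 0, 0.03], "yaw": 0, "jaw": 0.3}, {"xyz": [0, 0, 0.0115], "yaw": 0, "jaw": 0.3}, {"xyz": [0, 0, 0], "yaw": 0, "jaw": -1}, {"xyz": [0, 0, 0], "yaw": 0, "jaw": -1}, {"xyz": [0, 0, 0], "yaw": 0, "jaw": -1}, {"xyz": [0, 0, 0], "yaw": 0, "jaw": -1}, {"xyz": [0, 0, 0], "yaw": 0, "jaw": -1}]}}

```text
t: 14.52
tcp_pos: [0.4248, 0.1175, 0.031]
eef_rot: [0.001, -0.109, 0.994, 0.0]
force: [-0.4, -1.1, 7.4]
width: 0.181
```

```bash
python3 -c "
from h import *
go(.5806,.0558,.12,179.1)"; python3 look.py w5 .426 .118
```

```text
tcp [0.4248 0.1175 0.031 ] yaw -167.49 w 0.181 F [-0.4 -1.1  7.4] t 14.525
 shift first: [-138.9  -94.   -88.7]  turn(tool deg): 13.41  shift after turn: [-156.7  -59.2  -89. ]
all 517 [array([402.4, 111.9]), array([10.5, 47.1]), np.float64(12.2)] [0.3991 0.1111 0.0168]
grip 0
```

View pics/w5.png

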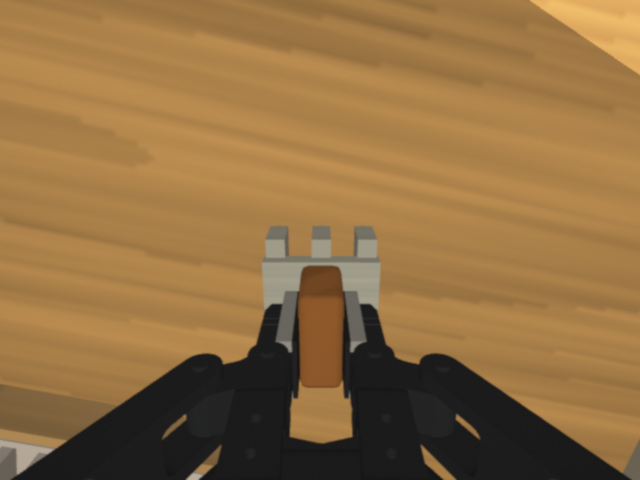

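Call:
{"name": "send_rows", "arguments": {"series": [{"xyz": [0, 0, -0.03], "yaw": 0, "jaw": -1}, {"xyz": [0, 0, -0.03], "yaw": 6.7, "jaw": -1}, {"xyz": [0, 0, -0.02], "yaw": 6.7, "jaw": -1}, {"xyz": [-0.04, -0.015, 0], "yaw": 0, "jaw": -1}, {"xyz": [-0.04, -0.015, 0], "yaw": 0, "jaw": -1}, {"xyz": [-0.04, -0.015, 0], "yaw": 0, "jaw": -1}, {"xyz": [-0.036, -0.014, 0], "yaw": 0, "jaw": -1}, {"xyz": [0, 0, 0.02], "yaw": 0, "jaw": -1}, {"xyz": [0, 0, 0], "yaw": 0, "jaw": -1}, {"xyz": [0, 0, 0], "yaw": 0, "jaw": -1}]}}

```text
t: 15.82
tcp_pos: [0.5789, 0.0561, 0.0906]
eef_rot: [0.0, 0.008, 1.0, 0.0]
force: [1.1, 0.0, -1.4]
width: 0.175
```

```bash
python3 -c "
from h import *
go(.5806,.0558,.066,179.1);cam('wrist','w6')"
```

```text
tcp [0.5789 0.0561 0.0906] yaw 179.11 w 0.175 F [ 1.1  0.  -1.4] t 15.825
 shift first: [-1.7 -0.3 24.6]  turn(tool deg): 0.01  shift after turn: [-1.7 -0.3 24.6]
```

View pics/w6.png

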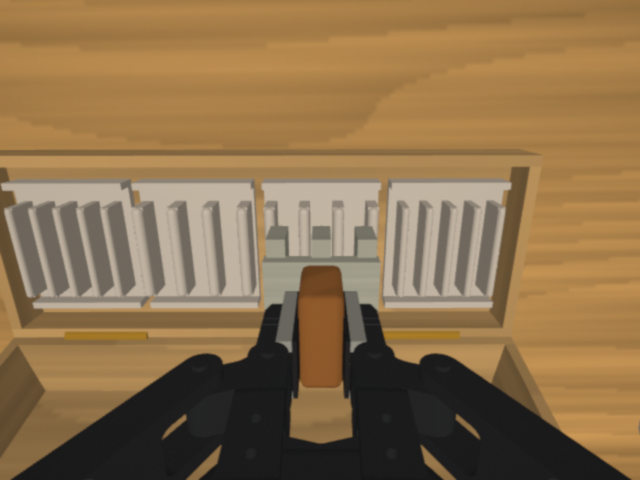

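Through the wrist camera the comb fins (276, 320, 366) are centred on the coarse bank's gaps (288, 321, 355). Lowering.

Call:
{"name": "send_rows", "arguments": {"series": [{"xyz": [-0.0015, 0, 0.024], "yaw": 0, "jaw": -1}, {"xyz": [0, 0, 0.006], "yaw": 0, "jaw": -1}, {"xyz": [0, 0, 0.006], "yaw": 0, "jaw": -1}, {"xyz": [0, 0, 0.006], "yaw": 0, "jaw": -1}, {"xyz": [0, 0, 0.006], "yaw": 0, "jaw": -1}, {"xyz": [0, 0, 0], "yaw": 0, "jaw": -1}]}}

```text
t: 16.62
tcp_pos: [0.5807, 0.056, 0.042]
eef_rot: [0.0, 0.008, 1.0, 0.0]
force: [-0.6, 1.0, -0.8]
width: 0.179
```

Call:
{"name": "send_rows", "arguments": {"series": [{"xyz": [0, 0, 0.0015], "yaw": 0, "jaw": -1}, {"xyz": [0, 0, 0], "yaw": 0, "jaw": -1}]}}

```text
t: 16.88
tcp_pos: [0.5808, 0.056, 0.0419]
eef_rot: [0.0, 0.008, 1.0, 0.0]
force: [-6.3, -0.2, 16.4]
width: 0.178
```

Call:
{"name": "send_rows", "arguments": {"series": [{"xyz": [0, 0, 0], "yaw": 0, "jaw": -0.1}, {"xyz": [0, 0, 0], "yaw": 0, "jaw": -0.1}, {"xyz": [0, 0, 0], "yaw": 0, "jaw": -0.1}, {"xyz": [0, 0, -0.02], "yaw": 0, "jaw": -0.1}, {"xyz": [0, 0, -0.04], "yaw": 0, "jaw": -0.1}, {"xyz": [0, 0, -0.04], "yaw": 0, "jaw": -0.1}, {"xyz": [0, 0, 0], "yaw": 0, "jaw": -0.1}, {"xyz": [0, 0, 0], "yaw": 0, "jaw": -0.1}]}}

```text
t: 17.88
tcp_pos: [0.5803, 0.0559, 0.1408]
eef_rot: [0.0, 0.008, 1.0, 0.0]
force: [-0.7, -0.1, -0.0]
width: 0.448
```

```bash
python3 -c "
from h import *
p=cam('top','t7');W=world(p);X,Y,Z=W[...,0],W[...,1],W[...,2]
for n,(x,y) in dict(B=(.4427,-.2276),C=(.5544,-.3669),D=(.4531,-.3701)).items():
  s=(abs(X-x)<.08)&(abs(Y-y)<.05)&(Z>.045)&(Z<.065);P=W[s];print(n,len(P),cv2.minAreaRect((P[:,:2]*1000).astype(np.float32)))
p=cam('wrist','w7');W=world(p);X,Y,Z=W[...,0],W[...,1],W[...,2]
m=(abs(X-.58)<.03)&(abs(Y-.056)<.03)&(Z>.06)&(Z<.08);print(W[m].mean(0),np.percentile(Z[m],[5,50,95]),cv2.minAreaRect((W[m][:,:2]*1000).astype(np.float32)))
go(.4427,-.2276,.15,183)"
```

```text
B 181 ((416.51287841796875, -200.61378479003906), (24.248218536376953, 110.67192840576172), 83.41717529296875)
C 166 ((555.0390625, -366.885498046875), (16.695398330688477, 39.47677230834961), 71.4070816040039)
D 168 ((453.6776123046875, -370.4459228515625), (16.345457077026367, 37.8227653503418), 80.26614379882812)
[0.57776323 0.05513662 0.06772586] [0.0652722  0.06803238 0.06918532] ((579.3214721679688, 55.109413146972656), (15.912445068359375, 37.15355682373047), 89.55225372314453)
tcp [0.58   0.0559 0.1398] yaw 179.1 w 0.449 F [-0.7  1.   0.5] t 17.975
 shift first: [ 132.8 -285.6  -10. ]  turn(tool deg): -3.9  shift after turn: [ 151.9 -275.9  -10.2]
```

View pics/w7.png

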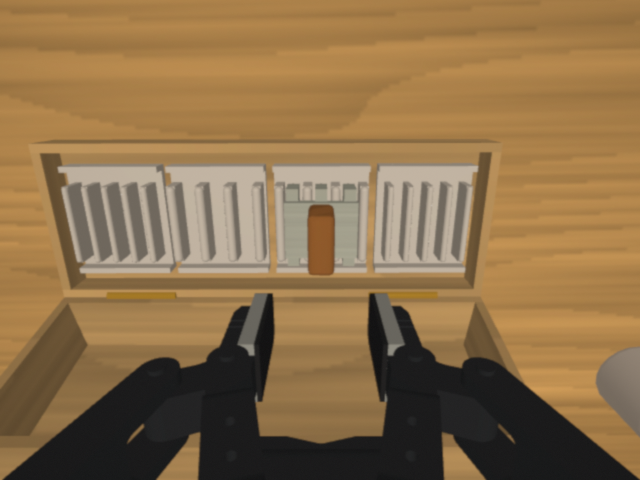

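The first coarse comb is seated, with its top at 0.068 m. Next is coarse comb B at (290,414); the pink one at (335,399) stays put.

Call:
{"name": "send_rows", "arguments": {"series": [{"xyz": [0, 0, 0], "yaw": -3.9, "jaw": 0.3}, {"xyz": [0.025, -0.046, 0], "yaw": 0, "jaw": 0.3}, {"xyz": [0.025, -0.046, 0], "yaw": 0, "jaw": 0.3}, {"xyz": [0.025, -0.046, 0], "yaw": 0, "jaw": 0.3}, {"xyz": [0.025, -0.046, 0], "yaw": 0, "jaw": 0.3}, {"xyz": [0.025, -0.046, 0], "yaw": 0, "jaw": 0.3}, {"xyz": [0.027, -0.046, 0], "yaw": 0, "jaw": 0.3}, {"xyz": [0, 0, 0], "yaw": 0, "jaw": 0.3}, {"xyz": [0, 0, 0], "yaw": 0, "jaw": 0.3}]}}

```text
t: 19.1
tcp_pos: [0.443, -0.2273, 0.14]
eef_rot: [-0.0, -0.026, 1.0, 0.0]
force: [0.6, 0.2, -0.0]
width: 0.652
```

```bash
python3 look.py w8 .441 -.2276; python3 -c "
from h import *
go(.442,-.2276,.031,183)"
```

```text
all 3251 [array([ 450.3, -206.4]), array([55.1, 47.9]), np.float64(11.5)] [ 0.4458 -0.2074  0.0259]
grip 1510 [array([ 449.8, -206.5]), array([38.3, 16. ]), np.float64(11.6)] [ 0.4481 -0.2069  0.0566]
tcp [ 0.4433 -0.2269  0.14  ] yaw -176.97 w 0.648 F [-0.2 -0.6  0.2] t 19.15
 shift first: [  1.2  -0.7 109. ]  turn(tool deg): 0.03  shift after turn: [  1.3  -0.6 109. ]
```

View pics/w8.png

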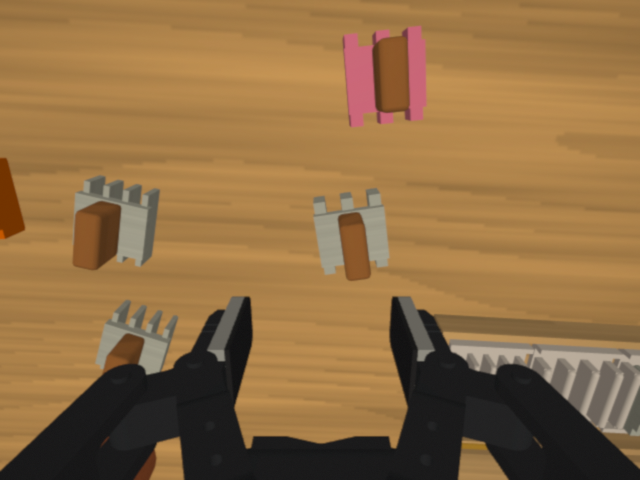

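Comb B was knocked aside. It is now at about (0.451, -0.206), yaw 11.5°, pixel (245,352). Retargeting.

```bash
python3 -c "
from h import *
go(.4513,-.2058,.031,191.5)"
```

```text
tcp [ 0.4433 -0.2269  0.14  ] yaw -176.97 w 0.648 F [-0.2 -0.6  0.2] t 19.15
 shift first: [ -9.2  20.6 109. ]  turn(tool deg): -8.47  shift after turn: [-12.1  19.1 109. ]
```

Call:
{"name": "send_rows", "arguments": {"series": [{"xyz": [0, 0, 0], "yaw": -8.5, "jaw": 0.3}, {"xyz": [-0.012, 0.019, 0.02], "yaw": 0, "jaw": 0.3}, {"xyz": [0, 0, 0.04], "yaw": 0, "jaw": 0.3}, {"xyz": [0, 0, 0.03], "yaw": 0, "jaw": 0.3}, {"xyz": [0, 0, 0.019], "yaw": 0, "jaw": 0.3}, {"xyz": [0, 0, 0], "yaw": 0, "jaw": -1}, {"xyz": [0, 0, 0], "yaw": 0, "jaw": -1}, {"xyz": [0, 0, 0], "yaw": 0, "jaw": -1}, {"xyz": [0, 0, 0], "yaw": 0, "jaw": -1}, {"xyz": [0, 0, 0], "yaw": 0, "jaw": -1}]}}

```text
t: 20.4
tcp_pos: [0.4516, -0.2067, 0.0321]
eef_rot: [0.001, -0.1, 0.995, -0.0]
force: [0.9, 2.8, 6.3]
width: 0.175
```

```bash
python3 -c "
from h import *
go(.5794,-.0162,.09,179.1);cam('wrist','w9')"
```

```text
tcp [ 0.4516 -0.2067  0.0321] yaw -168.51 w 0.175 F [0.9 2.8 6.3] t 20.4
 shift first: [-163.3  161.2  -57.8]  turn(tool deg): 12.39  shift after turn: [-124.8  192.5  -57.9]
```

View pics/w9.png

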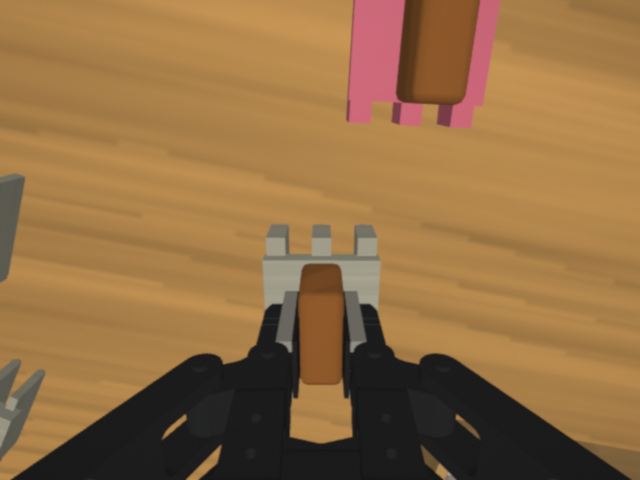

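Call:
{"name": "send_rows", "arguments": {"series": [{"xyz": [0, 0, -0.03], "yaw": 0, "jaw": -1}, {"xyz": [0, 0, -0.03], "yaw": 6.2, "jaw": -1}, {"xyz": [0, 0, -0.018], "yaw": 6.2, "jaw": -1}, {"xyz": [-0.025, 0.038, 0], "yaw": 0, "jaw": -1}, {"xyz": [-0.025, 0.038, 0], "yaw": 0, "jaw": -1}, {"xyz": [-0.025, 0.038, 0], "yaw": 0, "jaw": -1}, {"xyz": [-0.025, 0.039, 0], "yaw": 0, "jaw": -1}, {"xyz": [-0.025, 0.039, 0], "yaw": 0, "jaw": -1}, {"xyz": [0, 0, 0.02], "yaw": 0, "jaw": -1}, {"xyz": [0, 0, 0], "yaw": 0, "jaw": -1}, {"xyz": [0, 0, 0], "yaw": 0, "jaw": -1}]}}

```text
t: 21.82
tcp_pos: [0.5791, -0.0171, 0.09]
eef_rot: [0.0, 0.008, 1.0, -0.0]
force: [0.2, 0.0, -1.0]
width: 0.18
```

```bash
python3 -c "
from h import *
go(.5794,-.0162,.067,179.1);cam('wrist','w10')"
```

```text
tcp [ 0.5791 -0.0171  0.09  ] yaw 179.06 w 0.18 F [ 0.2  0.  -1. ] t 21.825
 shift first: [-0.3  0.9 23. ]  turn(tool deg): -0.04  shift after turn: [-0.3  0.9 23. ]
```

View pics/w10.png

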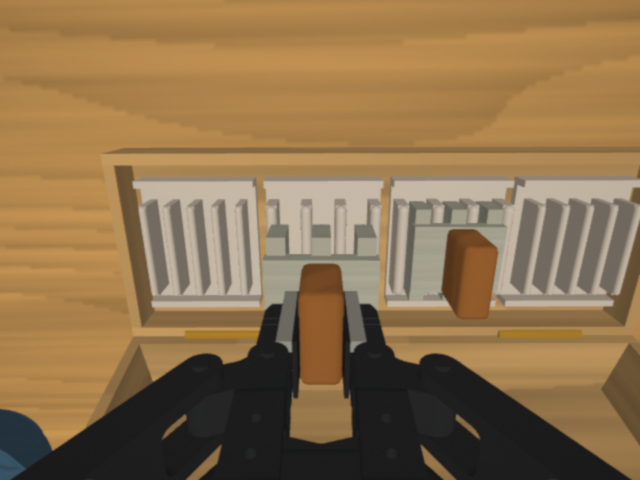

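The comb's middle (321) is a little left of the bank's middle (323), which agrees with the 0.9 mm still to go. Correcting and lowering.

Call:
{"name": "send_rows", "arguments": {"series": [{"xyz": [0, 0.001, 0.023], "yaw": 0, "jaw": -1}, {"xyz": [0, 0, 0.006], "yaw": 0, "jaw": -1}, {"xyz": [0, 0, 0.006], "yaw": 0, "jaw": -1}, {"xyz": [0, 0, 0.006], "yaw": 0, "jaw": -1}, {"xyz": [0, 0, 0.006], "yaw": 0, "jaw": -1}, {"xyz": [0, 0, 0.001], "yaw": 0, "jaw": -1}, {"xyz": [0, 0, 0], "yaw": 0, "jaw": -1}]}}

```text
t: 22.75
tcp_pos: [0.5797, -0.0156, 0.0429]
eef_rot: [0.001, 0.008, 1.0, -0.0]
force: [-4.2, 1.3, 15.7]
width: 0.177
```

Call:
{"name": "send_rows", "arguments": {"series": [{"xyz": [0, 0, 0], "yaw": 0, "jaw": -0.1}, {"xyz": [0, 0, 0], "yaw": 0, "jaw": -0.1}, {"xyz": [0, 0, 0], "yaw": 0, "jaw": -0.1}, {"xyz": [0, 0, -0.02], "yaw": 0, "jaw": -0.1}, {"xyz": [0, 0, -0.04], "yaw": 0, "jaw": -0.1}, {"xyz": [0, 0, -0.04], "yaw": 0, "jaw": -0.1}, {"xyz": [0, 0, 0], "yaw": 0, "jaw": -0.1}, {"xyz": [0, 0, 0], "yaw": 0, "jaw": -0.1}]}}

```text
t: 23.75
tcp_pos: [0.579, -0.0156, 0.1418]
eef_rot: [0.0, 0.008, 1.0, -0.0]
force: [0.1, -0.1, -0.8]
width: 0.453
```

```bash
python3 -c "
from h import *
p=cam('top','t11');W=world(p);X,Y,Z=W[...,0],W[...,1],W[...,2]
for n,(x,y) in dict(C=(.5544,-.3669),D=(.4531,-.3701)).items():
  s=(abs(X-x)<.05)&(abs(Y-y)<.05)&(Z>.045)&(Z<.065);P=W[s];print(n,len(P),cv2.minAreaRect((P[:,:2]*1000).astype(np.float32)))
p=cam('wrist','w11');W=world(p);X,Y,Z=W[...,0],W[...,1],W[...,2]
for y in (.056,-.016):
  m=(abs(X-.58)<.03)&(abs(Y-y)<.03)&(Z>.06)&(Z<.08);print(W[m].mean(0),np.percentile(Z[m],[5,50,95]),cv2.minAreaRect((W[m][:,:2]*1000).astype(np.float32)))
go(.4531,-.3705,.14,170)"
```

```text
C 163 ((554.8609008789062, -366.79241943359375), (17.1127872467041, 39.286170959472656), 71.89444732666016)
D 172 ((453.04315185546875, -370.28094482421875), (17.529600143432617, 39.095741271972656), 80.16239166259766)
[0.57812558 0.05372474 0.06727392] [0.06256333 0.06786664 0.06906959] ((579.5126342773438, 54.945613861083984), (16.724679946899414, 37.68852233886719), 89.82963562011719)
[ 0.57610854 -0.01632746  0.06769078] [0.06518271 0.06797071 0.06912757] ((577.6248779296875, -16.38088607788086), (15.940872192382812, 37.495689392089844), 89.524169921875)
tcp [ 0.5786 -0.0156  0.1408] yaw 179.1 w 0.449 F [-0.2 -0.5 -0.2] t 23.85
 shift first: [ 119.9 -356.9    0.9]  turn(tool deg): 9.1  shift after turn: [  62.  -371.3    0.8]
```

View pics/w11.png

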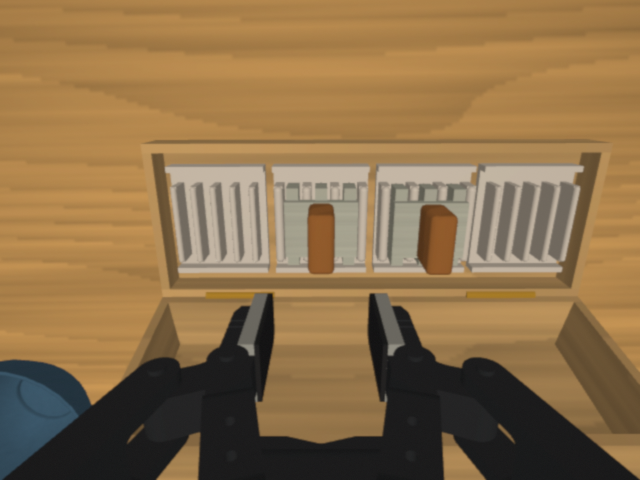

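Both coarse combs are seated (tops at 0.068 m). Fine comb D next.

Call:
{"name": "send_rows", "arguments": {"series": [{"xyz": [0.015, -0.04, 0], "yaw": 0, "jaw": 0.3}, {"xyz": [0.015, -0.045, 0], "yaw": 0, "jaw": 0.3}, {"xyz": [0.015, -0.045, 0], "yaw": 0, "jaw": 0.3}, {"xyz": [0.015, -0.045, 0], "yaw": 0, "jaw": 0.3}, {"xyz": [0.015, -0.045, 0], "yaw": 0, "jaw": 0.3}, {"xyz": [0.015, -0.045, 0], "yaw": 0, "jaw": 0.3}, {"xyz": [0.015, -0.045, 0], "yaw": 0, "jaw": 0.3}, {"xyz": [0.015, -0.047, 0], "yaw": 0, "jaw": 0.3}, {"xyz": [0, 0, 0], "yaw": 9, "jaw": 0.3}, {"xyz": [0, 0, 0], "yaw": 0, "jaw": 0.3}, {"xyz": [0, 0, 0], "yaw": 0, "jaw": 0.3}]}}

```text
t: 25.22
tcp_pos: [0.4536, -0.3701, 0.141]
eef_rot: [-0.0, 0.084, 0.996, 0.0]
force: [0.2, 0.5, -0.3]
width: 0.656
```

```bash
python3 look.py w12 .451 -.371; python3 -c "
from h import *
go(.4525,-.3705,.031,170.2)"
```

```text
all 3063 [array([ 451.1, -372.4]), array([47.9, 54.4]), np.float64(78.9)] [ 0.4472 -0.3717  0.0263]
grip 1532 [array([ 450.4, -372.1]), array([15.9, 37.1]), np.float64(79.3)] [ 0.449  -0.372   0.0567]
tcp [ 0.4537 -0.3701  0.1412] yaw 170.29 w 0.649 F [ 1.7 -0.8 -0.4] t 25.275
 shift first: [  1.1  -0.6 110.2]  turn(tool deg): 0.09  shift after turn: [  1.1  -0.6 110.2]
```

View pics/w12.png

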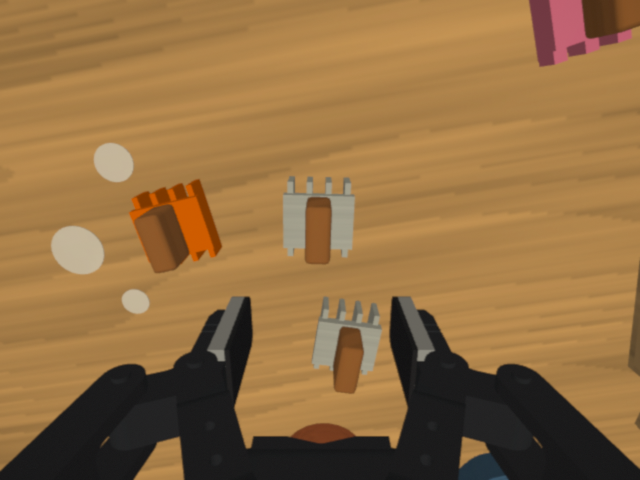

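Call:
{"name": "send_rows", "arguments": {"series": [{"xyz": [0.0015, -0.001, 0.03], "yaw": 0.7, "jaw": 0.3}, {"xyz": [0, 0, 0.04], "yaw": 0, "jaw": 0.3}, {"xyz": [0, 0, 0.03], "yaw": 0, "jaw": 0.3}, {"xyz": [0, 0, 0.01], "yaw": 0, "jaw": 0.3}, {"xyz": [0, 0, 0], "yaw": 0, "jaw": -1}, {"xyz": [0, 0, 0], "yaw": 0, "jaw": -1}, {"xyz": [0, 0, 0], "yaw": 0, "jaw": -1}, {"xyz": [0, 0, 0], "yaw": 0, "jaw": -1}, {"xyz": [0, 0, 0], "yaw": 0, "jaw": -1}]}}

```text
t: 26.4
tcp_pos: [0.4525, -0.3719, 0.0328]
eef_rot: [0.001, 0.092, 0.996, -0.001]
force: [-0.4, 1.8, 7.4]
width: 0.18
```

```bash
python3 -c "
from h import *
go(.5783,-.0882,.09,179.1);cam('wrist','w13')"
```

```text
tcp [ 0.4525 -0.3719  0.0328] yaw 169.41 w 0.18 F [-0.4  1.8  7.4] t 26.4
 shift first: [-71.6 302.  -57.4]  turn(tool deg): -9.69  shift after turn: [-121.3  285.7  -57.2]
```

View pics/w13.png

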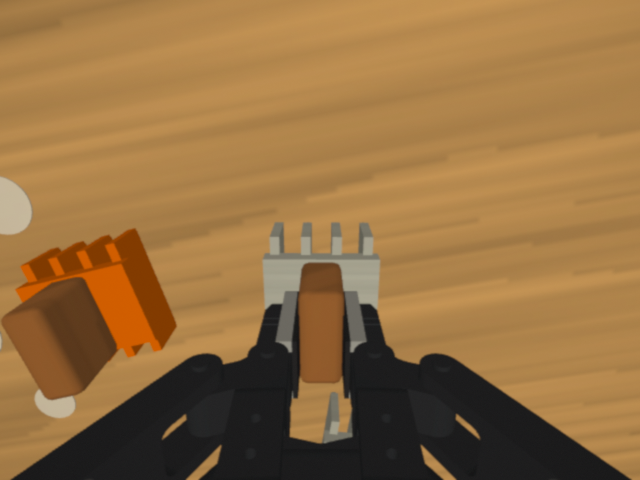

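Call:
{"name": "send_rows", "arguments": {"series": [{"xyz": [0, 0, -0.03], "yaw": 0, "jaw": -1}, {"xyz": [0, 0, -0.03], "yaw": 0, "jaw": -1}, {"xyz": [0, 0, -0.018], "yaw": -9.7, "jaw": -1}, {"xyz": [-0.017, 0.041, 0], "yaw": 0, "jaw": -1}, {"xyz": [-0.017, 0.041, 0], "yaw": 0, "jaw": -1}, {"xyz": [-0.017, 0.041, 0], "yaw": 0, "jaw": -1}, {"xyz": [-0.017, 0.041, 0], "yaw": 0, "jaw": -1}, {"xyz": [-0.017, 0.041, 0], "yaw": 0, "jaw": -1}, {"xyz": [-0.018, 0.041, 0], "yaw": 0, "jaw": -1}, {"xyz": [-0.018, 0.04, 0.01], "yaw": 0, "jaw": -1}, {"xyz": [0, 0, 0.01], "yaw": 0, "jaw": -1}, {"xyz": [0, 0, 0], "yaw": 0, "jaw": -1}]}}

```text
t: 27.95
tcp_pos: [0.5767, -0.0876, 0.0889]
eef_rot: [-0.001, 0.008, 1.0, 0.0]
force: [-0.1, -0.3, -1.2]
width: 0.179
```

```bash
python3 -c "
from h import *
go(.5783,-.0882,.068,179.1);cam('wrist','w14')"
```

```text
tcp [ 0.5767 -0.0876  0.0889] yaw 179.12 w 0.179 F [-0.1 -0.3 -1.2] t 27.95
 shift first: [-1.6 -0.6 20.9]  turn(tool deg): 0.02  shift after turn: [-1.6 -0.6 20.9]
```

View pics/w14.png

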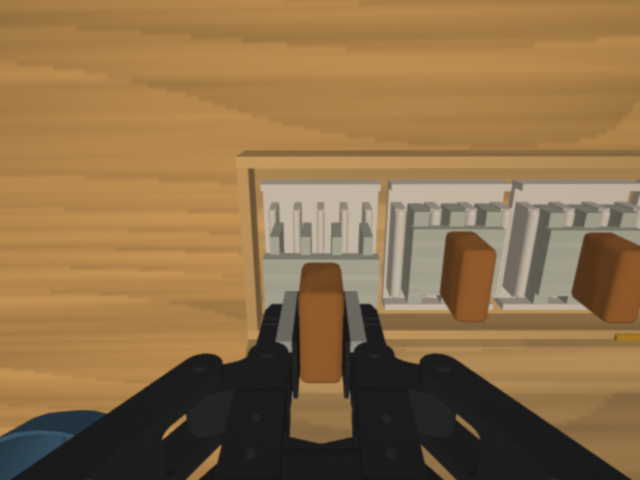

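The fine comb's middle (321) matches the bank's middle (321). Lowering.

Call:
{"name": "send_rows", "arguments": {"series": [{"xyz": [-0.0015, 0, 0.021], "yaw": 0, "jaw": -1}, {"xyz": [0, 0, 0.006], "yaw": 0, "jaw": -1}, {"xyz": [0, 0, 0.006], "yaw": 0, "jaw": -1}, {"xyz": [0, 0, 0.006], "yaw": 0, "jaw": -1}, {"xyz": [0, 0, 0.006], "yaw": 0, "jaw": -1}, {"xyz": [0, 0, 0.001], "yaw": 0, "jaw": -1}, {"xyz": [0, 0, 0], "yaw": 0, "jaw": -1}]}}

```text
t: 28.88
tcp_pos: [0.579, -0.0875, 0.0438]
eef_rot: [0.0, 0.008, 1.0, -0.0]
force: [-1.8, -0.1, 3.9]
width: 0.184
```

Call:
{"name": "send_rows", "arguments": {"series": [{"xyz": [0, 0, 0], "yaw": 0, "jaw": -0.1}, {"xyz": [0, 0, 0], "yaw": 0, "jaw": -0.1}, {"xyz": [0, 0, 0], "yaw": 0, "jaw": -0.1}, {"xyz": [0, 0, -0.02], "yaw": 0, "jaw": -0.1}, {"xyz": [0, 0, -0.04], "yaw": 0, "jaw": -0.1}, {"xyz": [0, 0, -0.04], "yaw": 0, "jaw": -0.1}, {"xyz": [0, 0, 0], "yaw": 0, "jaw": -0.1}, {"xyz": [0, 0, 0], "yaw": 0, "jaw": -0.1}]}}

```text
t: 29.88
tcp_pos: [0.5787, -0.0874, 0.1438]
eef_rot: [0.0, 0.008, 1.0, -0.0]
force: [0.2, 0.2, -0.1]
width: 0.444
```

```bash
python3 -c "
from h import *
p=cam('top','t15');W=world(p);X,Y,Z=W[...,0],W[...,1],W[...,2]
for n,(x,y) in dict(C=(.5544,-.3669)).items():
  s=(abs(X-x)<.06)&(abs(Y-y)<.06)&(Z>.045)&(Z<.065);P=W[s];print(n,len(P),cv2.minAreaRect((P[:,:2]*1000).astype(np.float32)))
p=cam('wrist','w15');W=world(p);X,Y,Z=W[...,0],W[...,1],W[...,2]
for y in (.056,-.016,-.088):
  m=(abs(X-.58)<.03)&(abs(Y-y)<.03)&(Z>.06)&(Z<.08);print(W[m].mean(0),np.percentile(Z[m],[5,50,95]),cv2.minAreaRect((W[m][:,:2]*1000).astype(np.float32)))
go(.5544,-.3669,.14,162)"
```

```text
C 161 ((554.523681640625, -366.72686767578125), (16.456771850585938, 38.87839126586914), 71.4606704711914)
[0.57827585 0.05275253 0.06679988] [0.06148795 0.06759767 0.06900972] ((579.6326904296875, 54.43975830078125), (37.68802261352539, 16.874971389770508), 0.1319182813167572)
[ 0.57639565 -0.01776155  0.0672625 ] [0.06243672 0.06782025 0.06904666] ((577.6737060546875, -16.84025001525879), (37.4701042175293, 16.42003059387207), 0.032170165330171585)
[ 0.5755685  -0.08833165  0.06772039] [0.06519174 0.06798073 0.06922195] ((577.03564453125, -88.49319458007812), (15.72451114654541, 37.64866638183594), 89.51822662353516)
tcp [ 0.5784 -0.0873  0.1428] yaw 179.1 w 0.447 F [0.2 0.1 0. ] t 29.975
 shift first: [  19.5 -279.9    2.7]  turn(tool deg): 17.1  shift after turn: [ -63.6 -273.3    2.8]
```

View pics/w15.png

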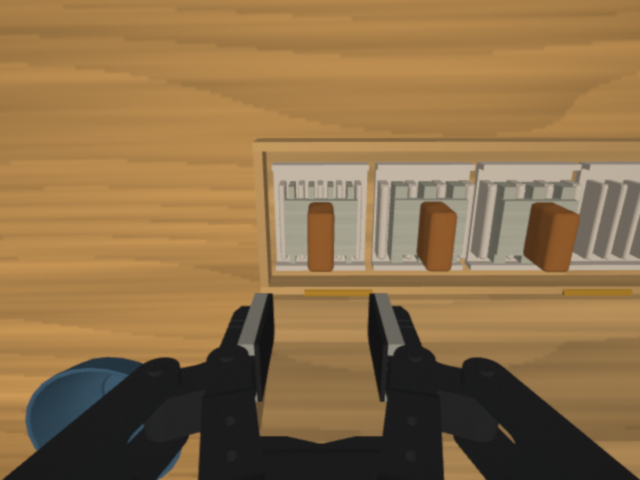

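Three are seated. Last is fine comb C.

Call:
{"name": "send_rows", "arguments": {"series": [{"xyz": [0.002, -0.04, 0], "yaw": 0, "jaw": 0.3}, {"xyz": [0.003, -0.04, 0], "yaw": 0, "jaw": 0.3}, {"xyz": [0.003, -0.04, 0], "yaw": 0, "jaw": 0.3}, {"xyz": [0.003, -0.04, 0], "yaw": 0, "jaw": 0.3}, {"xyz": [0.003, -0.04, 0], "yaw": 0, "jaw": 0.3}, {"xyz": [0.003, -0.04, 0], "yaw": 0, "jaw": 0.3}, {"xyz": [0.003, -0.04, 0], "yaw": 0, "jaw": 0.3}, {"xyz": [0, 0, 0], "yaw": 8.8, "jaw": 0.3}, {"xyz": [0, 0, 0], "yaw": 8.8, "jaw": 0.3}, {"xyz": [0, 0, 0], "yaw": 0, "jaw": 0.3}, {"xyz": [0, 0, 0], "yaw": 0, "jaw": 0.3}]}}

```text
t: 31.35
tcp_pos: [0.5544, -0.3668, 0.1429]
eef_rot: [-0.0, 0.159, 0.987, 0.0]
force: [-0.4, 0.5, 0.2]
width: 0.656
```

```bash
python3 look.py w16 .553 -.3675; python3 -c "
from h import *
go(.5540,-.3672,.031,161.5)"
```

```text
all 3019 [array([ 552.8, -368.3]), array([48. , 54.7]), np.float64(71.6)] [ 0.549  -0.3669  0.0263]
grip 1507 [array([ 552. , -368.1]), array([15.7, 37.4]), np.float64(71.9)] [ 0.5506 -0.3675  0.0567]
tcp [ 0.5544 -0.3669  0.1431] yaw 161.66 w 0.648 F [-0.9  0.2  0.7] t 31.4
 shift first: [  0.2  -0.4 112.1]  turn(tool deg): 0.16  shift after turn: [  0.3  -0.4 112.1]
```

View pics/w16.png

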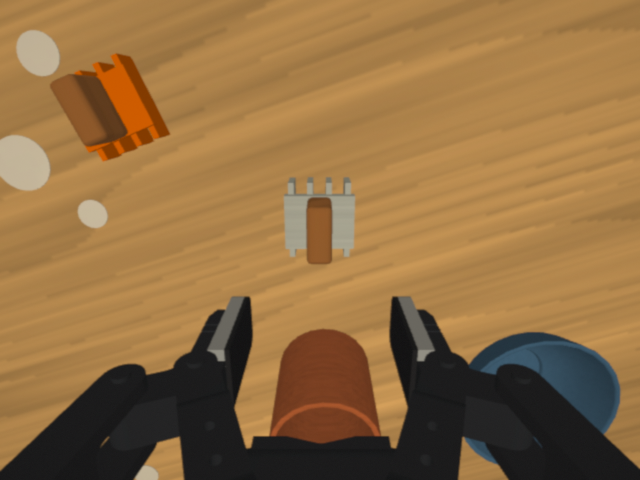

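Call:
{"name": "send_rows", "arguments": {"series": [{"xyz": [0.0005, -0.0005, 0.03], "yaw": 0, "jaw": 0.3}, {"xyz": [0, 0, 0.04], "yaw": 0, "jaw": 0.3}, {"xyz": [0, 0, 0.03], "yaw": 0, "jaw": 0.3}, {"xyz": [0, 0, 0.011], "yaw": 0, "jaw": 0.3}, {"xyz": [0, 0, 0], "yaw": 0, "jaw": -1}, {"xyz": [0, 0, 0], "yaw": 0, "jaw": -1}, {"xyz": [0, 0, 0], "yaw": 0, "jaw": -1}, {"xyz": [0, 0, 0], "yaw": 0, "jaw": -1}, {"xyz": [0, 0, 0], "yaw": 0, "jaw": -1}]}}

```text
t: 32.52
tcp_pos: [0.5546, -0.3679, 0.034]
eef_rot: [0.001, 0.161, 0.987, -0.001]
force: [-0.2, -0.5, 6.5]
width: 0.177
```

```bash
python3 -c "
from h import *
go(.5817,.1278,.12,179.1);cam('wrist','w17')"
```

```text
tcp [ 0.5546 -0.3679  0.034 ] yaw 161.51 w 0.177 F [-0.2 -0.5  6.5] t 32.525
 shift first: [131.3 478.6 -86.7]  turn(tool deg): -17.59  shift after turn: [-19.3 496.  -86. ]
```

View pics/w17.png

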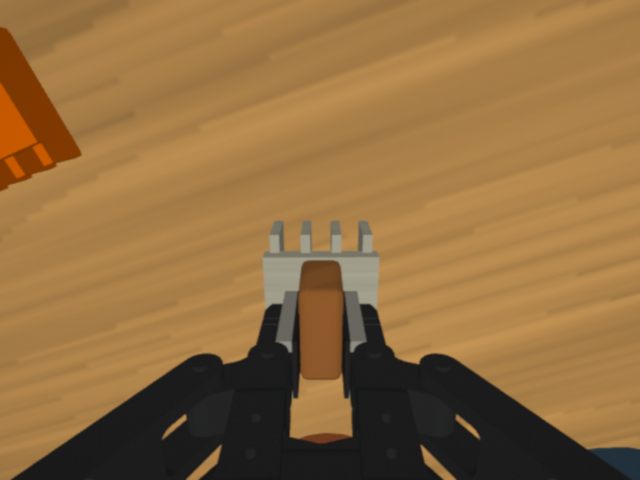

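Call:
{"name": "send_rows", "arguments": {"series": [{"xyz": [0, 0, -0.03], "yaw": 0, "jaw": -1}, {"xyz": [0, 0, -0.04], "yaw": 0, "jaw": -1}, {"xyz": [0, 0, -0.04], "yaw": -8.8, "jaw": -1}, {"xyz": [0, 0, 0], "yaw": -8.8, "jaw": -1}]}}

```text
t: 33.08
tcp_pos: [0.5551, -0.3684, 0.1466]
eef_rot: [0.003, 0.005, 1.0, -0.002]
force: [-0.1, -0.6, -1.8]
width: 0.178
```

Call:
{"name": "send_rows", "arguments": {"series": [{"xyz": [-0.002, 0.045, 0], "yaw": 0, "jaw": -1}, {"xyz": [-0.002, 0.045, 0], "yaw": 0, "jaw": -1}, {"xyz": [-0.002, 0.045, 0], "yaw": 0, "jaw": -1}, {"xyz": [-0.002, 0.045, 0], "yaw": 0, "jaw": -1}, {"xyz": [-0.002, 0.045, 0], "yaw": 0, "jaw": -1}, {"xyz": [-0.002, 0.045, 0], "yaw": 0, "jaw": -1}, {"xyz": [-0.002, 0.045, 0], "yaw": 0, "jaw": -1}, {"xyz": [-0.002, 0.045, 0], "yaw": 0, "jaw": -1}, {"xyz": [-0.002, 0.045, 0], "yaw": 0, "jaw": -1}, {"xyz": [0, 0.045, 0], "yaw": 0, "jaw": -1}, {"xyz": [0, 0.045, 0.02], "yaw": 0, "jaw": -1}, {"xyz": [0, 0, 0.02], "yaw": 0, "jaw": -1}]}}

```text
t: 34.58
tcp_pos: [0.5795, 0.1301, 0.1024]
eef_rot: [0.001, 0.006, 1.0, 0.0]
force: [0.4, -0.4, -1.1]
width: 0.18
```

Call:
{"name": "send_rows", "arguments": {"series": [{"xyz": [0, 0, 0.01], "yaw": 0, "jaw": -1}, {"xyz": [0, 0, 0], "yaw": 0, "jaw": -1}]}}

```text
t: 34.83
tcp_pos: [0.5795, 0.1268, 0.0923]
eef_rot: [-0.0, 0.008, 1.0, -0.0]
force: [-1.1, 0.9, -1.0]
width: 0.179
```

```bash
python3 -c "
from h import *
go(.5817,.1278,.069,179.1);cam('wrist','w18')"
```

```text
tcp [0.5795 0.1268 0.0923] yaw 179.06 w 0.179 F [-1.1  0.9 -1. ] t 34.825
 shift first: [-2.2  1.  23.3]  turn(tool deg): -0.04  shift after turn: [-2.2  1.  23.3]
```

View pics/w18.png

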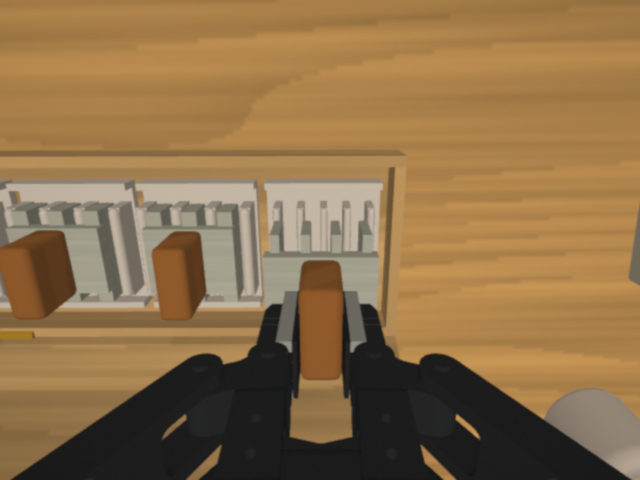

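The bank's middle is at 324 and the comb's at 321, so I shift +1.2 mm and lower.

Call:
{"name": "send_rows", "arguments": {"series": [{"xyz": [-0.002, 0.0012, 0.023], "yaw": 0, "jaw": -1}, {"xyz": [0, 0, 0.006], "yaw": 0, "jaw": -1}, {"xyz": [0, 0, 0.006], "yaw": 0, "jaw": -1}, {"xyz": [0, 0, 0.006], "yaw": 0, "jaw": -1}, {"xyz": [0, 0, 0.006], "yaw": 0, "jaw": -1}, {"xyz": [0, 0, 0.001], "yaw": 0, "jaw": -1}, {"xyz": [0, 0, 0], "yaw": 0, "jaw": -1}]}}

```text
t: 35.75
tcp_pos: [0.5818, 0.1285, 0.045]
eef_rot: [0.0, 0.008, 1.0, 0.0]
force: [-1.6, -0.7, 5.2]
width: 0.179
```

Call:
{"name": "send_rows", "arguments": {"series": [{"xyz": [0, 0, 0], "yaw": 0, "jaw": -0.1}, {"xyz": [0, 0, 0], "yaw": 0, "jaw": -0.1}, {"xyz": [0, 0, 0], "yaw": 0, "jaw": -0.1}, {"xyz": [0, 0, -0.02], "yaw": 0, "jaw": -0.1}, {"xyz": [0, 0, -0.04], "yaw": 0, "jaw": -0.1}, {"xyz": [0.02, -0.02, -0.04], "yaw": 0, "jaw": -0.1}, {"xyz": [0.02, -0.04, -0.04], "yaw": 0, "jaw": -0.1}, {"xyz": [0.02, -0.04, -0.03], "yaw": 0, "jaw": -0.1}, {"xyz": [0, 0, 0], "yaw": 0, "jaw": -0.1}, {"xyz": [0, 0, 0], "yaw": 0, "jaw": -0.1}]}}

```text
t: 37.0
tcp_pos: [0.5202, 0.0296, 0.215]
eef_rot: [0.0, 0.008, 1.0, 0.0]
force: [0.3, 0.7, 0.5]
width: 0.453
```

```bash
python3 -c "
from h import *
p=cam('wrist','w19');W=world(p);X,Y,Z=W[...,0],W[...,1],W[...,2]
for y in (.128,.056,-.016,-.088):
  m=(abs(X-.58)<.03)&(abs(Y-y)<.03)&(Z>.06)&(Z<.08);print(len(W[m]),np.percentile(Z[m],[5,50,95]).round(4),cv2.minAreaRect((W[m][:,:2]*1000).astype(np.float32)))
  m=(abs(X-.58)<.03)&(abs(Y-y)<.026)&(Z>.033)&(Z<.045);print('  plate',len(W[m]),np.median(Z[m]).round(4),W[m].mean(0).round(4))
m=(Z>.1)&(Z<.2)&(X>.6);print('lid',len(W[m]),W[m].max(0),W[m].min(0))
cam('side','s19');go(.58,.02,.2,179)"
```

```text
930 [0.0624 0.0677 0.0691] ((579.527587890625, 127.10187530517578), (16.417495727539062, 38.355995178222656), 88.14779663085938)
  plate 1532 0.038 [0.5759 0.1231 0.0377]
870 [0.0639 0.0679 0.0692] ((579.5919189453125, 54.86589431762695), (16.095489501953125, 37.82716369628906), 88.98241424560547)
  plate 1700 0.0381 [0.5763 0.0546 0.0376]
763 [0.0628 0.0679 0.0692] ((577.423095703125, -16.50116729736328), (16.19605827331543, 37.47536087036133), 89.01090240478516)
  plate 1702 0.0381 [ 0.5743 -0.0151  0.0376]
941 [0.0623 0.068  0.0693] ((576.7227172851562, -87.90641021728516), (15.885324478149414, 37.975830078125), 88.673828125)
  plate 1504 0.0382 [ 0.573  -0.083   0.0378]
lid 3774 [0.71157932 0.16933362 0.13430768] [ 0.65714822 -0.12075515  0.11999452]
tcp [0.5201 0.0301 0.214 ] yaw 179.14 w 0.449 F [0.4 0.5 0.5] t 37.1
 shift first: [-60.1  -9.2  14. ]  turn(tool deg): 0.14  shift after turn: [-60.1  -9.1  14. ]
```

View pics/w19.png

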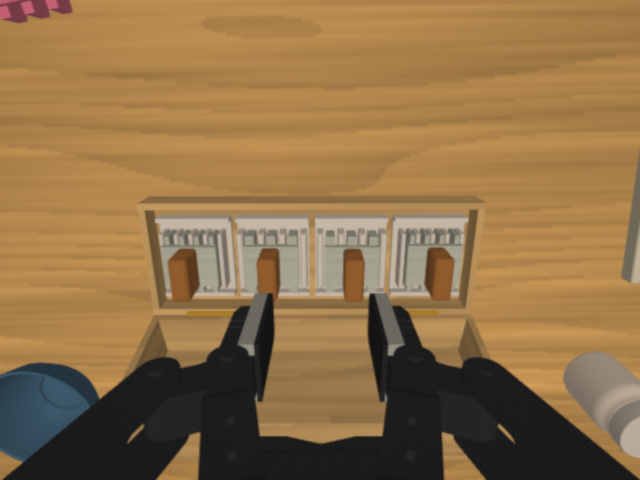

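View pics/s19.png

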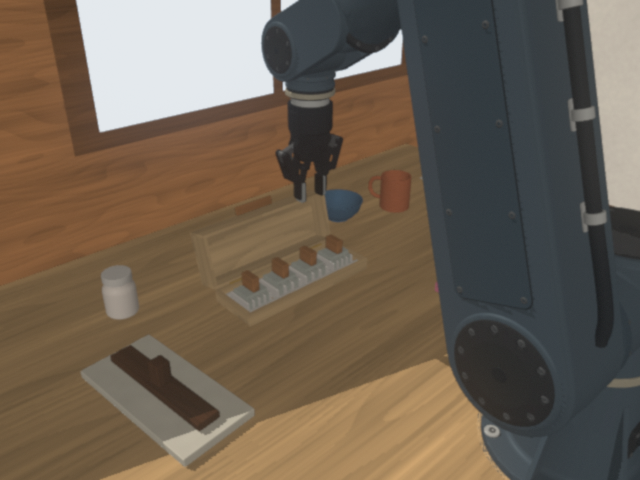

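All four combs are seated: plates at 0.038 m, grips at 0.068 m. The float is on the board. Now the lid: I shut the gripper and go over and behind it.

Call:
{"name": "send_rows", "arguments": {"series": [{"xyz": [0, -0.01, -0.03], "yaw": 0, "jaw": -1}, {"xyz": [-0.04, 0, -0.02], "yaw": 0, "jaw": -1}, {"xyz": [-0.042, 0, 0], "yaw": 0, "jaw": -1}, {"xyz": [-0.042, 0, 0], "yaw": 0, "jaw": -1}, {"xyz": [-0.042, 0, 0], "yaw": 0, "jaw": -1}, {"xyz": [-0.042, 0, 0], "yaw": 0, "jaw": -1}, {"xyz": [-0.042, 0, 0], "yaw": 0, "jaw": -1}, {"xyz": [0, 0, 0], "yaw": 0, "jaw": -1}, {"xyz": [0, 0, 0], "yaw": 0, "jaw": -1}]}}

```text
t: 38.22
tcp_pos: [0.7694, 0.0163, 0.2632]
eef_rot: [-0.001, 0.007, 1.0, 0.0]
force: [-1.1, -0.8, -0.0]
width: 0.0
```

```bash
python3 -c "
from h import *
p=cam('wrist','w20');W=world(p);X,Y,Z=W[...,0],W[...,1],W[...,2]
m=(Z>.08)&(Z<.17)&(X>.6)&(abs(Y-.02)<.04);P=W[m]
for lo in np.arange(.08,.17,.01):
  q=P[(P[:,2]>=lo)&(P[:,2]<lo+.01)]
  if len(q)>5: print(lo.round(2),len(q),q[:,0].min().round(4),q[:,0].max().round(4))
cam('side','s20')
go(.77,.02,.12,179.1)"
```

```text
0.12 5920 0.6585 0.7054
0.13 4179 0.6588 0.7127
0.14 211 0.7066 0.7117
tcp [0.7692 0.0159 0.2647] yaw 179.13 w 0.004 F [0.7 0.3 0.4] t 38.325
 shift first: [ -0.7   4.1 144.7]  turn(tool deg): 0.03  shift after turn: [ -0.7   4.1 144.7]
```

View pics/w20.png

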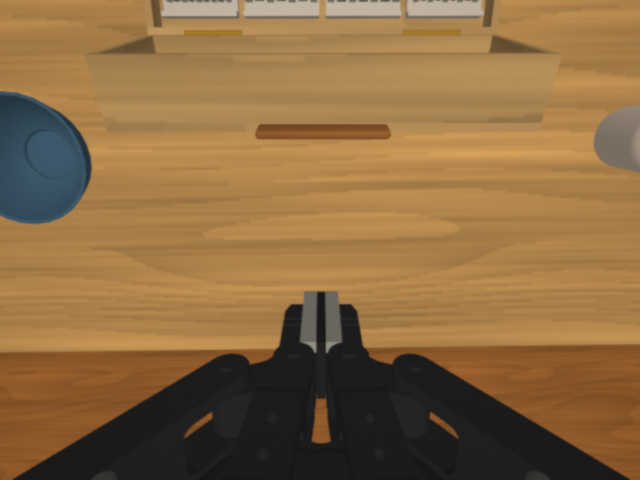

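View pics/s20.png

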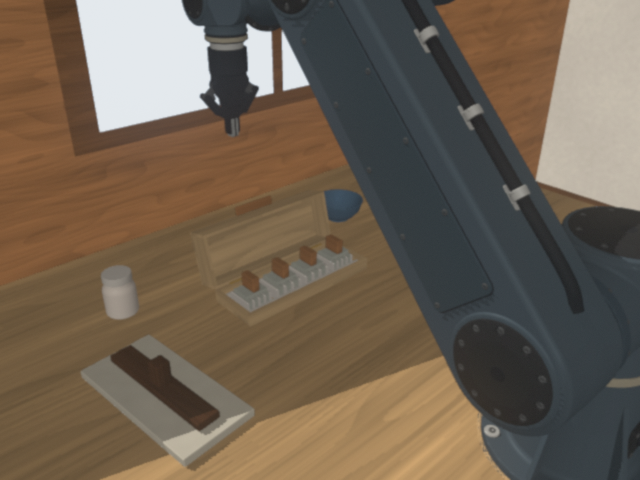

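Call:
{"name": "send_rows", "arguments": {"series": [{"xyz": [0, 0.004, 0.05], "yaw": 0, "jaw": -1}, {"xyz": [0, 0, 0.05], "yaw": 0, "jaw": -1}, {"xyz": [0, 0, 0.045], "yaw": 0, "jaw": -1}, {"xyz": [0.015, 0, 0], "yaw": 0, "jaw": -1}, {"xyz": [0.015, 0, 0], "yaw": 0, "jaw": -1}, {"xyz": [0.01, 0, 0], "yaw": 0, "jaw": -1}, {"xyz": [0.008, 0, 0], "yaw": 0, "jaw": -1}, {"xyz": [0.008, 0, 0], "yaw": 0, "jaw": -1}, {"xyz": [0, 0, 0], "yaw": 0, "jaw": -1}]}}

```text
t: 39.45
tcp_pos: [0.7142, 0.0203, 0.1203]
eef_rot: [0.001, 0.008, 1.0, -0.0]
force: [1.9, 0.0, 1.1]
width: 0.0
```

```bash
python3 -c "
from h import *
cam('wrist','w21');cam('side','s21')
go(.65,.02,.12,179.1)"
```

```text
tcp [0.7141 0.0204 0.1197] yaw 179.1 w 0.002 F [2.5 0.2 1.4] t 39.55
 shift first: [64.1 -1.4 -0.4]  turn(tool deg): -0.0  shift after turn: [64.1 -1.4 -0.3]
```

View pics/w21.png

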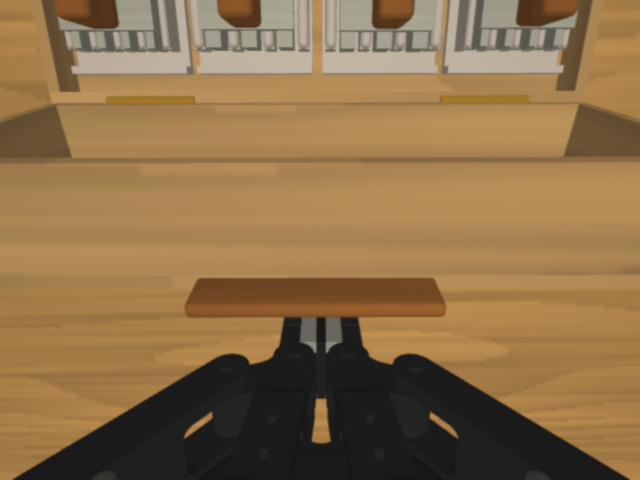

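View pics/s21.png

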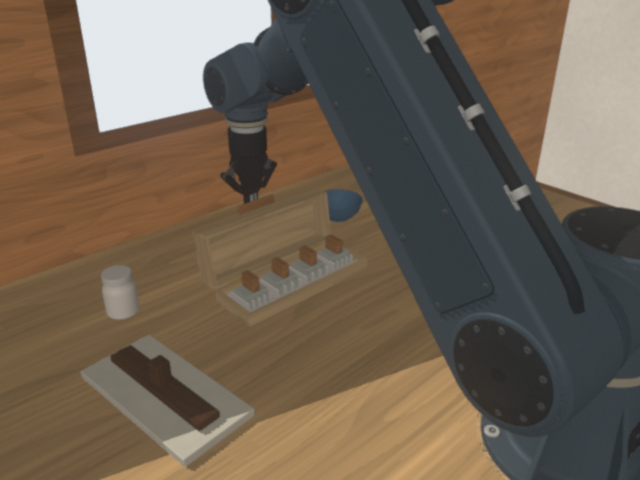

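The closed fingers are touching behind the lip (force about 2 N). I push it over along its arc.

Call:
{"name": "send_rows", "arguments": {"series": [{"xyz": [0.008, 0, -0.01], "yaw": 0, "jaw": -1}, {"xyz": [0.0067, 0, -0.01], "yaw": 0, "jaw": -1}, {"xyz": [0.0058, 0, -0.0025], "yaw": 0, "jaw": -1}, {"xyz": [0.0058, 0, -0.0022], "yaw": 0, "jaw": -1}, {"xyz": [0.006, 0, -0.0018], "yaw": 0, "jaw": -1}, {"xyz": [0.006, 0, -0.0018], "yaw": 0, "jaw": -1}, {"xyz": [0.0062, 0, -0.0012], "yaw": 0, "jaw": -1}, {"xyz": [0.0062, 0, -0.0012], "yaw": 0, "jaw": -1}, {"xyz": [0.0062, 0, -0.0006], "yaw": 0, "jaw": -1}, {"xyz": [0.0063, 0, -0.0005], "yaw": 0, "jaw": -1}, {"xyz": [0, 0, 0], "yaw": 0, "jaw": -1}]}}

```text
t: 40.92
tcp_pos: [0.6499, 0.0214, 0.1509]
eef_rot: [-0.001, 0.008, 1.0, 0.0]
force: [1.3, 0.1, 0.1]
width: -0.001
```

```bash
python3 -c "
from h import *
cam('wrist','w22');cam('side','s22')
go(.65,.02,.1513,179.1)"
```

```text
tcp [0.6502 0.0214 0.1507] yaw 179.09 w 0.0 F [ 0.5 -0.8 -0.3] t 41.025
 shift first: [ 0.2 -1.4 -0.6]  turn(tool deg): -0.01  shift after turn: [ 0.2 -1.4 -0.6]
```

View pics/w22.png

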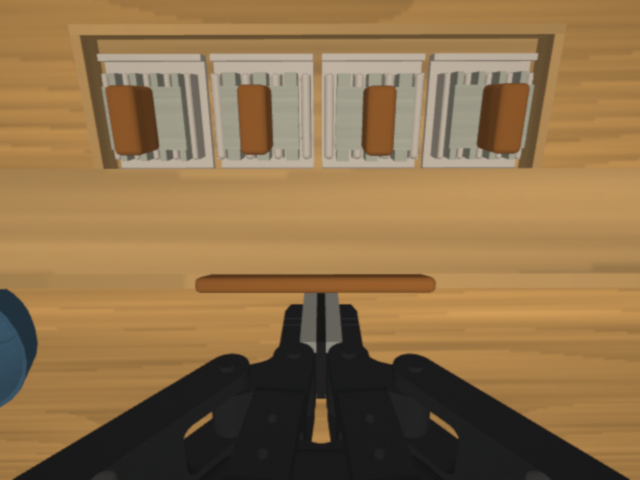

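View pics/s22.png

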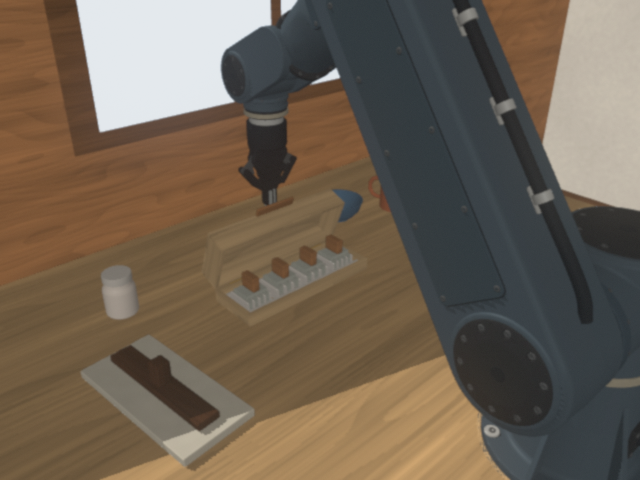

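The lid is at about 1.2 rad, as predicted. Continuing along the arc.

Call:
{"name": "send_rows", "arguments": {"series": [{"xyz": [0.0062, 0, 0], "yaw": 0, "jaw": -1}, {"xyz": [0.0063, 0, 0.0001], "yaw": 0, "jaw": -1}, {"xyz": [0.0062, 0, 0.0006], "yaw": 0, "jaw": -1}, {"xyz": [0.0062, 0, 0.0008], "yaw": 0, "jaw": -1}, {"xyz": [0.0123, 0, 0.0026], "yaw": 0, "jaw": -1}, {"xyz": [0.0119, 0, 0.0039], "yaw": 0, "jaw": -1}, {"xyz": [0.0116, 0, 0.005], "yaw": 0, "jaw": -1}, {"xyz": [0.0109, 0, 0.0061], "yaw": 0, "jaw": -1}, {"xyz": [0.0102, 0, 0.0072], "yaw": 0, "jaw": -1}, {"xyz": [0, 0, 0], "yaw": 0, "jaw": -1}]}}

```text
t: 42.28
tcp_pos: [0.5679, 0.0227, 0.1241]
eef_rot: [-0.001, 0.008, 1.0, 0.0]
force: [0.9, 0.7, 0.1]
width: 0.003
```

```bash
python3 -c "
from h import *
cam('wrist','w23');cam('side','s23')
go(.5691,.02,.1250,179.1)"
```

```text
tcp [0.569  0.0227 0.1248] yaw 179.1 w 0.001 F [0.5 0.7 0.1] t 42.375
 shift first: [-0.1 -2.7 -0.2]  turn(tool deg): -0.0  shift after turn: [-0.1 -2.7 -0.2]
```

View pics/s23.png

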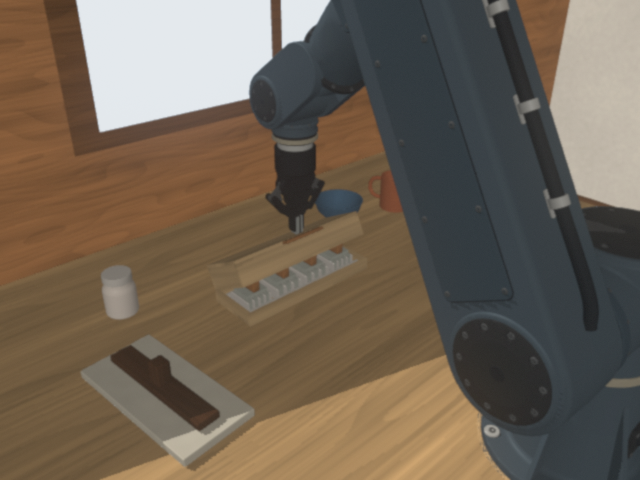

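Call:
{"name": "send_rows", "arguments": {"series": [{"xyz": [0.0095, 0, 0.0081], "yaw": 0, "jaw": -1}, {"xyz": [0.0087, 0, 0.0091], "yaw": 0, "jaw": -1}, {"xyz": [0.0077, 0, 0.01], "yaw": 0, "jaw": -1}, {"xyz": [0.0033, 0, 0.005], "yaw": 0, "jaw": -1}, {"xyz": [0.0033, 0, 0.0055], "yaw": 0, "jaw": -1}, {"xyz": [0.001, 0, 0.0055], "yaw": 0, "jaw": -1}, {"xyz": [0, 0, 0.0055], "yaw": 0, "jaw": -1}, {"xyz": [0, 0, 0], "yaw": 0, "jaw": -1}]}}

```text
t: 43.38
tcp_pos: [0.5357, 0.0232, 0.0761]
eef_rot: [0.0, 0.008, 1.0, 0.0]
force: [-0.4, 0.1, 0.4]
width: -0.0
```

```bash
python3 -c "
from h import *
go(.5351,.02,.0755,179.1);cam('side','s24')"
```

```text
tcp [0.5357 0.0232 0.0761] yaw 179.09 w -0.0 F [-0.4  0.1  0.4] t 43.375
 shift first: [ 0.6 -3.2  0.6]  turn(tool deg): -0.01  shift after turn: [ 0.6 -3.2  0.6]
```

View pics/s24.png

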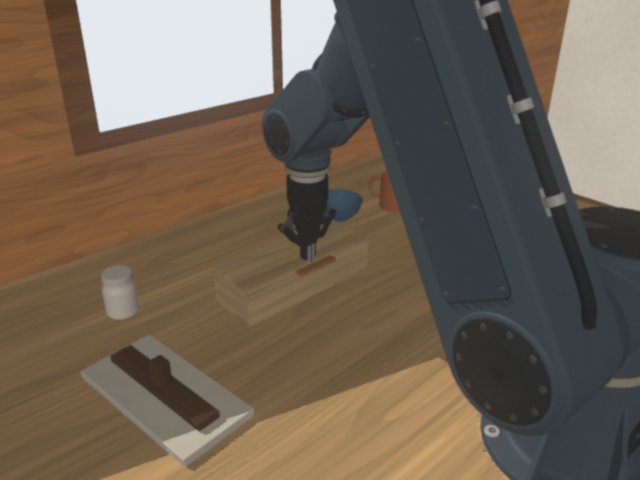

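Call:
{"name": "send_rows", "arguments": {"series": [{"xyz": [0, 0, 0.0015], "yaw": 0, "jaw": -1}, {"xyz": [0, 0, 0.001], "yaw": 0, "jaw": -1}, {"xyz": [0, 0, 0], "yaw": 0, "jaw": -1}]}}

```text
t: 43.8
tcp_pos: [0.5358, 0.0232, 0.0758]
eef_rot: [0.0, 0.008, 1.0, -0.0]
force: [-10.4, -0.2, 31.7]
width: 0.001
```

Call:
{"name": "send_rows", "arguments": {"series": [{"xyz": [0, 0, -0.01], "yaw": 0, "jaw": -1}, {"xyz": [0, 0, -0.04], "yaw": 0, "jaw": -1}, {"xyz": [0, 0, -0.04], "yaw": 0, "jaw": -1}, {"xyz": [0.03, -0.03, -0.04], "yaw": 0, "jaw": -1}, {"xyz": [0.02, -0.045, 0], "yaw": 0, "jaw": -1}, {"xyz": [0.02, -0.045, 0], "yaw": 0, "jaw": -1}, {"xyz": [0.02, -0.045, 0], "yaw": 0, "jaw": -1}, {"xyz": [0.02, -0.045, 0], "yaw": 0, "jaw": -1}, {"xyz": [0, 0, 0], "yaw": 0, "jaw": -1}, {"xyz": [0, 0, 0], "yaw": 0, "jaw": -1}]}}

```text
t: 45.05
tcp_pos: [0.4224, -0.1848, 0.2037]
eef_rot: [0.0, 0.008, 1.0, 0.0]
force: [-1.0, 0.6, -0.2]
width: -0.003
```

```bash
python3 -c "
from h import *
p=cam('top','t25');W=world(p);X,Y,Z=W[...,0],W[...,1],W[...,2]
cam('side','s25')
m=(X>.535)&(X<.63)&(Y>-.11)&(Y<.15)&(Z>.05)&(Z<.14);P=W[m];A=np.c_[P[:,:2],np.ones(len(P))]
print('lid plane',len(P),np.linalg.lstsq(A,P[:,2],rcond=None)[0],np.median(P[:,2]))
for n,x,y in (('knob',.475,.3787),):
  m=(abs(X-x)<.05)&(abs(Y-y)<.05)&(Z>.058)&(Z<.08);P=W[m];print(n,len(P),cv2.minAreaRect((P[:,:2]*1000).astype(np.float32)),np.median(P[:,2]))
for n,x,y,z in (('bowl',.738,-.255,.02),('mug',.701,-.408,.02),('jar',.7275,.317,.02)):
  m=(abs(X-x)<.08)&(abs(Y-y)<.08)&(Z>z);P=W[m];print(n,len(P),cv2.minAreaRect((P[:,:2]*1000).astype(np.float32))[0])
print(ctrl.sense()['force'])"
```

```text
lid plane 5835 [0.00188552 0.00138513 0.07591759] 0.07702385660568867
knob 181 ((477.4055480957031, 378.3223876953125), (26.389249801635742, 26.232576370239258), 1.365224838256836) 0.06929038171196744
bowl 1296 (738.0117797851562, -255.04965209960938)
mug 1208 (700.1737060546875, -408.10302734375)
jar 911 (727.0260620117188, 317.4952392578125)
[-0.37265539 -0.09876148 -0.61979932]
```

View pics/t25.png

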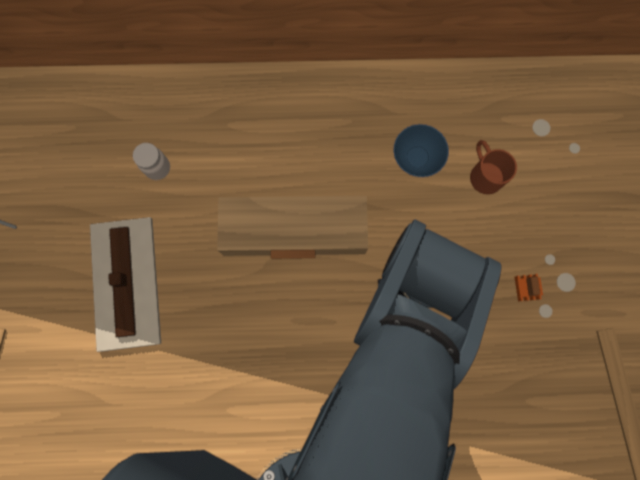

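View pics/s25.png

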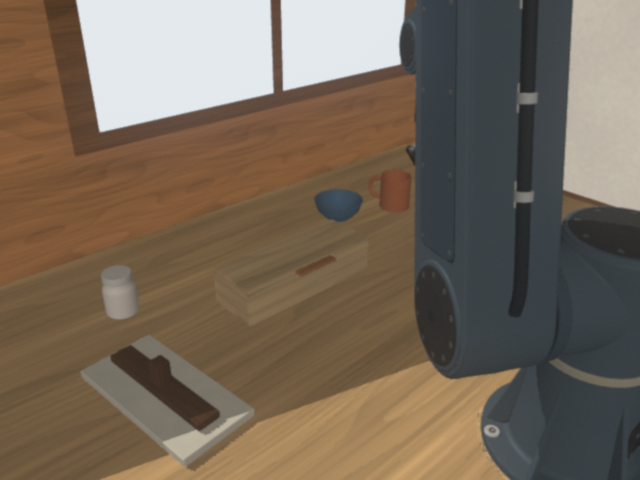

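The lid's top is flat at 0.077 m with a slope below 0.002, so it is closed. The float's knob is at (0.477, 0.378), the bystanders have not moved, and the arm is clear. Handing in.

```bash
python3 -c "
from rig import ctrl
print(ctrl.hand_in())"
```

```text
the job is handed in; nothing more can be done
None
```

I finished all three parts of the job and handed it in at about 45 s of the allowed 210 s; `hand_in` reports no verdict.

- **Float:** it lies flat on the ware board, its knob about 2 mm from the board's middle.
- **Combs:** all four were present, and each is down in a bank of its own kind. Before I closed the lid, every plate top measured 38 mm and every grip top 68 mm above the table, which are the seated heights. One coarse comb was knocked about 2 cm aside during the run, so I found it again before gripping it. The pink and orange look-alikes were never touched.
- **Lid:** I pushed it over from behind and followed its arc at no more than about 0.9 rad/s, then pressed it shut. Its top measures flat at 77 mm (nominal 76 mm) with a slope under 0.002 rad.
- **Bystanders:** the bowl, jar and mug are within about 1 mm of where they started, and the arm touches nothing.

The top and wrist cameras disagreed by 1 to 2 mm. I averaged them and checked each fit through the wrist view. The combs could not be seen again after the lid closed.

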